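Put the washed heater inserts away

ROBOT

A 7-joint arm with a two-finger parallel gripper is mounted at the origin on the work surface. World frame = base frame: x ahead of the robot, y to its left, z up, the work surface at z = 0. Lengths are in m, angles in rad, forces in N, time in s.
With the tool pointing down it reaches from about 0.425 to 1.025 m from the base axis. Payload 9.4 kg.
Tool frame: the origin (TCP) lies on the front face of the gripper's body, between the roots of the fingers; the fingertips stand 84 mm ahead of it and the grasp point (between the pads) lies 65 mm ahead of it; y points along the fingers, z is the direction in which the jaws open and shut, and the axes are right-handed (so a half turn about y gives the same grasp; the last joint's range is limited). The gripper opens to 93 mm and grips with 3 to 60 N. Pads are 15 mm wide; open, the fingers measure 128 mm over their backs; the gripper's body (75 mm by 188 mm) begins 65 mm behind the grasp point.
Start: joints at [-1.312, 0.599, -0.003, 1.599, 0.002, 0.943, -0.08], TCP at [0.239, 0.685, 0.303] pointing down, gripper open.
Joint ranges: [-2.57, 2.57], [-0.35, 1.97], [-1.29, 1.29], [0.11, 2.56], [-1.05, 4.19], [0.11, 1.86], [-2.63, 2.63]. Speed limits (rad/s): [2.22, 2.22, 3.01, 3.01, 3.14, 3.14, 3.14].

INTERFACE

Orientations are given as a rotation vector (axis times angle).
In Python, from workcell import r gives the robot as it stands.
- The arm moves only by the tool apply_moves, never from a script. Its argument "deltas" is a list of rows, each a list of 3 entries, a list of its own where there are three numbers: the finger opening in cm, from 0 to 9.3, then the shift along the tool's x, y, z in cm, then the turn, a rotation vector about the tool's x, y, z in rad. In form: [[jaw, [dx, dy, dz], [rx, ry, rz]], ...]. A call has 1 to 8 rows; each row is the pose to reach, as a shift and turn from the pose commanded when the call began, along the tool's axes at that moment; what a row does not reach only later rows make up. A row lasts 1/12 s, in which the tool goes at most 41.7 mm and 7.16 degrees, less where a joint would pass 70% of its speed; a pose out of reach is approached as far as the arm can. A call with a gripper value outside its range is refused whole. The fingers move at their own pace and stop on an object; "squeeze" is the grip in N (left out, the last holds). Time passes only in rows, so rows that repeat a pose let the fingers close. It gives the time, the measured TCP pose, the force and the opening at its end, in the units of the state.
- r.read_state(): the state, without advancing time (a new reading comes with each control period).
- r.read_camera(name): name is "side" or "top"; returns the picture (400x640x3 uint8, red, green, blue); there is no depth.
- r.camera_model(name): a dict with "camera_matrix" (3x3 intrinsics, pixels), "dist" ([k1, k2, p1, p2, k3] as OpenCV has them; the pictures are not rectified), "world_to_cam" (4x4, takes a point from world to camera coordinates). Camera axes: x right, y down, z forward; pixel columns grow to the right and rows downward; lengths in m; the calibration is good to about 2 mm. A picture is of the moment at which its call begins. camera_model takes no time and is no camera call.
- r.close_job(): hands the job in, once; it reports no verdict.
The state is a dict: "time": time; "joint_pos": joint angles; "qd": joint speeds; "effort": joint torques, N m; "tcp_pos": TCP position; "eef_rot": TCP orientation; "wrist_force": force on the tool from outside, world axes, zero at the start; "wrist_torque": the same for the moment, N m; "finger_gap": finger opening in m.
Only numpy, scipy, OpenCV 4.12 (cv2) and the standard library are available. Lean on these libraries where they do the work, as an engineer would, in place of code of your own. Each camera call takes 0.05 s, during which the arm holds its last target.

TASK

The aluminium inserts of the dry-block heater have been washed and left in a stack. Take the stack apart from the top, one piece at a time: set the spacer disc squarely on top of the pile of spacer discs, then lay the round, the square and the oblong insert, in that order, each flat in the tray of its own outline. Lower every piece until it rests before letting go (do not drop anything), and leave the bottle and the flask standing where they are.

Things in the scene. Friction and masses are not known exactly. Their poses are not given: they have to be found in the camera images.
- disc_center (a point): (all sizes in mm) spacer disc, plain bare aluminium, diameter 36, 14 thick, about 40 g, flat faces; at the start the top of the stack, lying on the round insert. Origin at its centre, half-way up; z up.
- round_center (a point): round insert: upright cylinder, plain bare aluminium, diameter 46, 36 high, about 140 g; second in the stack, lying on the square insert. Origin at its centre, half-way up; z up.
- square_center (a point): square insert: block, plain bare aluminium, 52 x 52, 36 high, about 220 g; third in the stack, lying on the oblong insert and turned a little against it. x and y axes square to its sides. Origin at its centre, half-way up; z up.
- oblong_center (a point): oblong insert: block, plain bare aluminium, 100 long (its x axis) x 60 wide (its y axis), 36 high, about 500 g; at the bottom of the stack, on the bench. Origin at its centre, half-way up; z up. The whole stack is 122 high.
- disc_stand: fixed round grey foot on the bench, diameter 90, 6 high, on whose centre stands a fixed neat pile of spacer discs like the loose one (diameter 36). The height of the pile is not reported: its top is anywhere from 30 to 54 above the bench. Origin: centre of the foot's underside, on the bench; the pile's axis goes up through it.
- round_tray: fixed round grey tray for the round insert, outer diameter 68, inside 60; its floor is 4 above the bench, its rim 8 above the bench; dark rubber floor. Origin: centre of its underside, on the bench.
- square_tray: fixed square grey tray for the square insert, outside 74 x 74, inside 66 x 66; its floor is 4 above the bench, its rim 8 above the bench; dark rubber floor. Origin: centre of its underside, on the bench; x and y axes square to its sides.
- oblong_tray: fixed oblong grey tray for the oblong insert, outside 122 (its x axis) x 82 (its y axis), inside 114 x 74; its floor is 4 above the bench, its rim 8 above the bench; dark rubber floor. Origin: centre of its underside, on the bench.
- bottle: bystander: brown glass bottle with a blue cap, diameter 60, 130 high, loose. Origin: centre of its underside.
- flask: bystander: clear conical flask, foot diameter 72, 118 high, loose. Origin: centre of its underside.

How it is judged:
On the way, in this order (a step that is already met when the one before it is completed fails the run):
1. the spacer disc lies released on the pile of discs (horizontal distance between disc_center and disc_stand below 0.01 m and z of disc_center in the frame of disc_stand above 0.033 m and angle between disc_center's own z axis and vertical below 0.06 rad and contact force between the fingers and disc below 0.05 N and linear speed of disc below 0.02 m/s), for 0.2 s.
2. the round insert lies released and flat in the round tray (horizontal distance between round_center and round_tray below 0.012 m and z of round_center in the frame of round_tray below 0.0245 m and angle between round_center's own z axis and vertical below 0.06 rad and contact force between the fingers and round below 0.05 N and linear speed of round below 0.02 m/s), for 0.2 s.
3. the square insert lies released and flat in the square tray (horizontal distance between square_center and square_tray below 0.012 m and z of square_center in the frame of square_tray below 0.0245 m and angle between square_center's own z axis and vertical below 0.06 rad and contact force between the fingers and square below 0.05 N and linear speed of square below 0.02 m/s), for 0.2 s.
4. the oblong insert lies released and flat in the oblong tray (horizontal distance between oblong_center and oblong_tray below 0.012 m and z of oblong_center in the frame of oblong_tray below 0.0245 m and angle between oblong_center's own z axis and vertical below 0.06 rad and contact force between the fingers and oblong below 0.05 N and linear speed of oblong below 0.02 m/s), for 0.2 s.
At the end, for the whole second after the job is handed in: The spacer disc lies flat on the pile, its centre within 10 mm of the pile's axis; the round, square and oblong inserts lie flat on the floors of their own trays (centre within 12 mm of the tray's centre, so wholly inside the rim, level to 0.06 rad); all are released and at rest (all of step 1 and all of step 2 and all of step 3 and all of step 4); the robot touches nothing.
It fails at once if the disc is dropped or knocked off: it moves faster than 0.5 m/s with no finger on it (linear speed of disc above 0.5 m/s and contact force between the fingers and disc below 0.01 N).
It fails at once if the round insert is dropped or knocked off: it moves faster than 0.5 m/s with no finger on it (linear speed of round above 0.5 m/s and contact force between the fingers and round below 0.01 N).
It fails at once if the square insert is dropped or knocked off: it moves faster than 0.5 m/s with no finger on it (linear speed of square above 0.5 m/s and contact force between the fingers and square below 0.01 N).
It fails at once if the oblong insert is dropped or knocked off: it moves faster than 0.5 m/s with no finger on it (linear speed of oblong above 0.5 m/s and contact force between the fingers and oblong below 0.01 N).
It fails at once if the bottle or the flask is pushed more than 30 mm or tipped (distance of any of bottle, flask from where it was at the start of the episode above 0.03 m or angle between any of bottle, flask's own z axis and vertical above 0.3 rad).
It also fails if it takes over 118 s, if anything falls off the work surface, if the arm or the gripper's body presses on something with over 40 N, if the wrist force passes 120 N, or if a joint passes its speed limit or range.

## Working session

There is one attempt and no reset: what is moved stays moved. The work goes in short steps, Python scripts to look and compute and a tool call to move; the robot and the scene stay as the last step left them, time stands still between calls to the robot, and variables do not carry over. Pictures are saved under pics/ and viewed, and the job is handed in when it is done.

Besides the shell and the picture viewer there is one more tool, called by a JSON object that holds its "method" and its "body", one argument or row to a line. apply_moves: Moves the arm, as the interface text tells. Its arguments: {"type":"object","properties":{"deltas":{"type":"array","items":{"type":"array"}},"squeeze":{"type":"number"}},"required":["deltas"]}

```bash
ls; mkdir -p pics; python3 - <<'E'
from workcell import r
import cv2
for n in("side","top"):
    im=r.read_camera(n); cv2.imwrite(f"pics/{n}0.png",im[:,:,::-1])
    m=r.camera_model(n); print(n,m)
print(r.read_state())
E
```

```text
pics
side {'camera_matrix': array([[380.35029178,   0.        , 325.41388082],
       [  0.        , 380.35029178, 199.46904848],
       [  0.        ,   0.        ,   1.        ]]), 'dist': array([-0.06137478,  0.        ,  0.        ,  0.        ,  0.        ]), 'world_to_cam': array([[ 0.69515363, -0.7186808 ,  0.01610392, -0.37970455],
       [-0.38977332, -0.39564738, -0.83158879,  0.28558516],
       [ 0.60401837,  0.57180508, -0.55515832,  0.62791676],
       [ 0.        ,  0.        ,  0.        ,  1.        ]])}
top {'camera_matrix': array([[420.9684558 ,   0.        , 316.31069784],
       [  0.        , 420.9684558 , 200.08841066],
       [  0.        ,   0.        ,   1.        ]]), 'dist': array([-0.07808005,  0.        ,  0.        ,  0.        ,  0.        ]), 'world_to_cam': array([[ 0.01629683, -0.99977392,  0.01365759, -0.02843818],
       [-0.99818829, -0.01705919, -0.05769859,  0.57586642],
       [ 0.05791853, -0.01269254, -0.99824062,  1.18368572],
       [ 0.        ,  0.        ,  0.        ,  1.        ]])}
{'time': 0.1, 'joint_pos': array([-1.31169581,  0.60004774, -0.00253103,  1.6000118 ,  0.0018241 ,
        0.9429183 , -0.07983266]), 'qd': array([-0.00101655, -0.00242062, -0.00172058, -0.00135434, -0.00068476,
        0.00090139, -0.00099397]), 'effort': array([ 5.86089518e-03, -7.66554308e+01,  1.50192574e+00, -2.52936888e+01,
       -5.23663627e-02,  1.35210514e-02,  6.89975582e-05]), 'tcp_pos': array([0.23881846, 0.68421299, 0.30195814]), 'eef_rot': array([-1.55607315,  0.26359986, -0.26347951]), 'wrist_force': array([ 0.41768516,  0.17238352, -0.73955894]), 'wrist_torque': array([-0.01937454, -0.02657334, -0.04505408]), 'finger_gap': 0.09301241472548395}
```

View pics/side0.png

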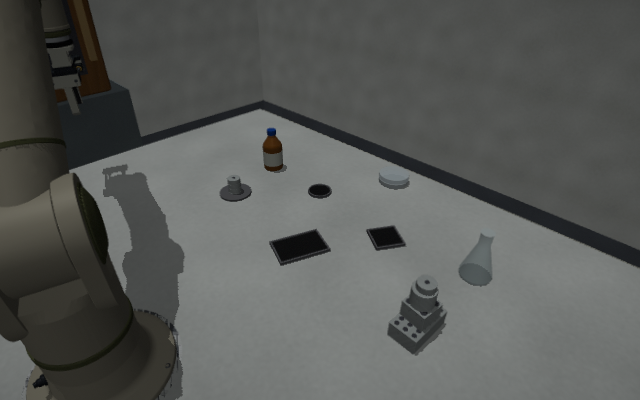

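View pics/top0.png

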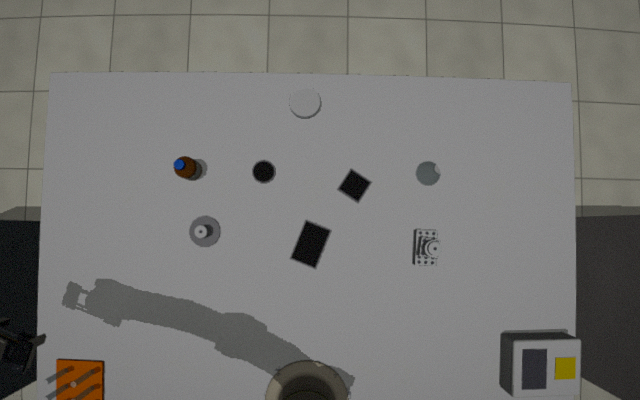

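The side view shows the stack at about (420,315), the disc pile at (235,188) and the trays between them. The top view shows the stack at (427,247), the stand at (205,231), and the round, square and oblong trays at (264,171), (354,185) and (311,244). I'll zoom in for the details.

```bash
cat > h.py <<'E'
import numpy as np, cv2
from workcell import r
from scipy.spatial.transform import Rotation as R
M={n:r.camera_model(n) for n in("side","top")}
def ray(n,uv):
    m=M[n]; p=cv2.undistortPoints(np.array(uv,float).reshape(-1,1,2),m["camera_matrix"],m["dist"]).reshape(-1,2)
    T=m["world_to_cam"]; Rm=T[:3,:3]; c=-Rm.T@T[:3,3]
    d=np.c_[p,np.ones(len(p))]@Rm
    return c,d
def onplane(n,uv,z):
    c,d=ray(n,uv); return c+d*((z-c[2])/d[:,2])[:,None]
def proj(n,X):
    m=M[n];T=m["world_to_cam"]
    return cv2.projectPoints(np.array(X,float).reshape(-1,3),cv2.Rodrigues(T[:3,:3])[0],T[:3,3],m["camera_matrix"],m["dist"])[0].reshape(-1,2)
def tri(uvs):  # dict name->uv
    A=np.zeros((3,3));b=np.zeros(3)
    for n,uv in uvs.items():
        c,d=ray(n,uv);d=d[0]/np.linalg.norm(d[0]);P=np.eye(3)-np.outer(d,d);A+=P;b+=P@c
    return np.linalg.solve(A,b)
def crop(src,x0,y0,x1,y1,k,out):
    im=cv2.imread(src)[y0:y1,x0:x1]; cv2.imwrite(out,cv2.resize(im,None,fx=k,fy=k,interpolation=cv2.INTER_CUBIC))
E
python3 - <<'E'
from h import *
crop("pics/top0.png",390,215,470,275,9,"pics/c1.png")
crop("pics/top0.png",180,150,380,275,4,"pics/c2.png")
crop("pics/side0.png",380,265,460,360,6,"pics/c3.png")
crop("pics/side0.png",210,170,270,210,10,"pics/c4.png")
# trays: dark floors
im=cv2.imread("pics/top0.png"); g=cv2.cvtColor(im,cv2.COLOR_BGR2GRAY)
mask=(g<45).astype(np.uint8); mask[:150]=0;mask[280:]=0;mask[:,:240]=0;mask[:,390:]=0
cs,_=cv2.findContours(mask,cv2.RETR_EXTERNAL,cv2.CHAIN_APPROX_NONE)
for c in cs:
    if cv2.contourArea(c)<100: continue
    P=onplane("top",c.reshape(-1,2),0.005)[:,:2].astype(np.float32)
    ra=cv2.minAreaRect(P*1000)
    m=cv2.moments(c); u=[m['m10']/m['m00'],m['m01']/m['m00']]
    print(u,onplane("top",u,0.005),ra)
E
```

```text
[310.1240770754547, 243.8435080136863] [[ 0.4511109  -0.00329681  0.005     ]] ((451.29449462890625, -3.3901443481445312), (71.95050048828125, 111.93577575683594), 68.73236083984375)
[354.1496376811594, 185.26521739130436] [[ 0.62174304 -0.12767601  0.005     ]] ((621.7749633789062, -127.74818420410156), (64.19939422607422, 63.82238006591797), 57.18122100830078)
[263.1960113960114, 171.2039886039886] [[0.65795741 0.13594101 0.005     ]] ((657.879638671875, 135.80050659179688), (55.6478271484375, 57.2298583984375), 46.2982292175293)
```

View pics/c1.png

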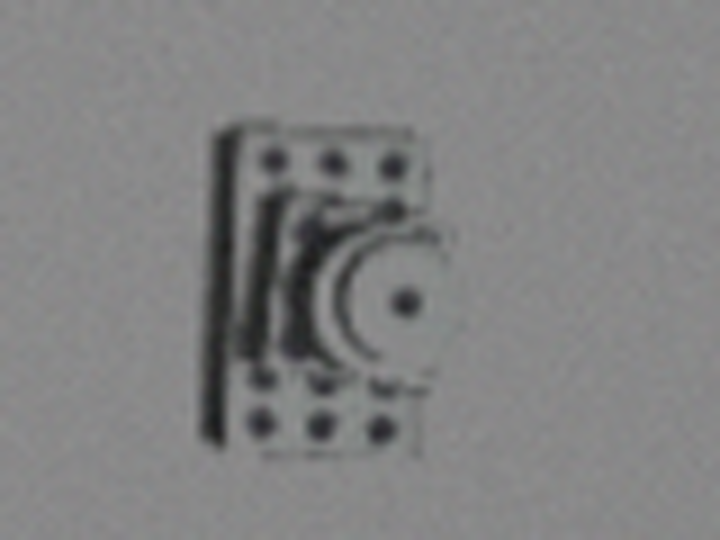

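View pics/c2.png

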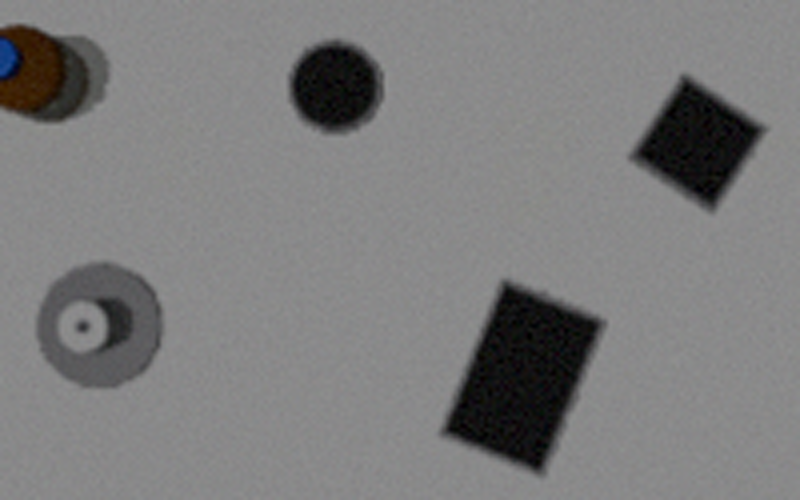

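View pics/c3.png

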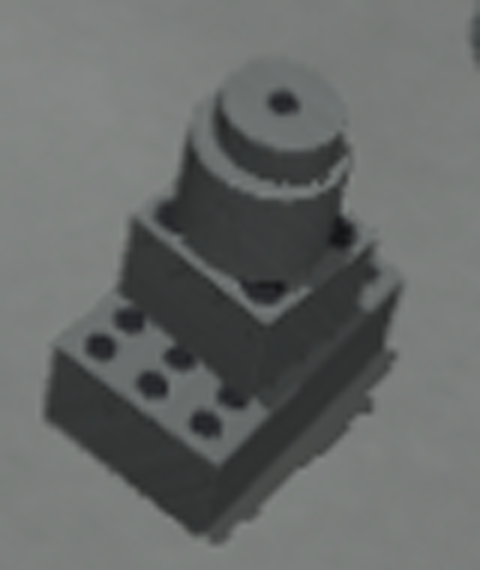

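View pics/c4.png

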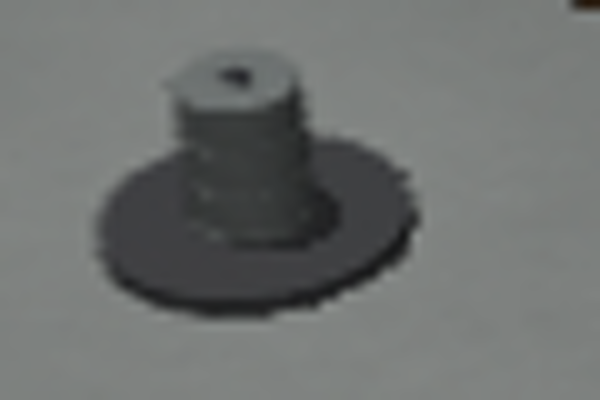

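```bash
python3 - <<'E'
from h import *
np.set_printoptions(precision=4,suppress=True)
f=lambda p,k,x0,y0:(np.array(p,float)+.5)/k-.5+np.array([x0,y0])
t=lambda p:f(p,9,390,215); s=lambda p:f(p,6,380,265)
T=[(262,424),(321,427),(382,430),(262,378),(323,382),(384,386)]
S=[(100,347),(152,384),(206,423),(129,320),(181,357),(234,396)]
a=onplane("top",t(T),.036);b=onplane("side",s(S),.036)
print(a);print(b-a)
for x,y in zip(T,S): print(tri({"top":t(x),"side":s(y)}))
top=onplane("top",t([(275,161),(335,163),(393,166)]),.036)
c=(top+a[:3])/2; print("oblong c",c, c.mean(0)); d=top-a[:3]; print("yaw",np.arctan2(d[:,1],d[:,0]))
d=a[2]-a[0];print("yaw w",np.arctan2(d[1],d[0])+np.pi/2)
q=onplane("side",s([(138,215),(268,322),(375,238)]),.072);print("sq",q,(q[0]+q[2])/2,np.linalg.norm(np.diff(q,axis=0),axis=1),[np.arctan2(*v[1::-1]) for v in np.diff(q,axis=0)])
print("disc",onplane("top",t((406,302)),.122),onplane("side",s((283,101)),.122),tri({"top":t((406,302)),"side":s((283,101))}))
pt,ps=f((83,327),4,180,150),f((236,76),10,210,170)
print("pile",tri({"top":pt,"side":ps}))
for z in(.034,.048,.05,.054):print(z,onplane("top",pt,z),onplane("side",ps,z))
# foot ellipse
print("foot",onplane("top",f((99.5,325),4,180,150),.006))
# bottle/flask
print("bottle cap",onplane("top",(179.5,164),.13),"flask",onplane("top",(428,173),.0))
print("cam",ray("side",(0,0))[0],ray("top",(0,0))[0])
rot=R.from_rotvec(r.read_state()["eef_rot"]).as_matrix();print(rot)
E
```

```text
[[ 0.4068 -0.309   0.036 ]
 [ 0.406  -0.3277  0.036 ]
 [ 0.4053 -0.347   0.036 ]
 [ 0.4211 -0.3089  0.036 ]
 [ 0.42   -0.3282  0.036 ]
 [ 0.419  -0.3476  0.036 ]]
[[-0.0004 -0.0021  0.    ]
 [ 0.0001 -0.0023  0.    ]
 [ 0.0004 -0.0021  0.    ]
 [-0.0003 -0.0026  0.    ]
 [ 0.0003 -0.0024  0.    ]
 [ 0.0005 -0.0022  0.    ]]
[ 0.4071 -0.3099  0.0345]
[ 0.4064 -0.3288  0.0347]
[ 0.4057 -0.3481  0.0351]
[ 0.4215 -0.3101  0.0342]
[ 0.4205 -0.3294  0.0348]
[ 0.4195 -0.3487  0.035 ]
oblong c [[ 0.4478 -0.3108  0.036 ]
 [ 0.4472 -0.3296  0.036 ]
 [ 0.4465 -0.3486  0.036 ]] [ 0.4472 -0.3296  0.036 ]
yaw [-0.0437 -0.048  -0.0372]
yaw w -0.04004447503484454
sq [[ 0.4273 -0.3044  0.072 ]
 [ 0.4204 -0.3538  0.072 ]
 [ 0.4691 -0.36    0.072 ]] [ 0.4482 -0.3322  0.072 ] [0.0498 0.0492] [np.float64(-1.7104423738892902), np.float64(-0.12760817745630756)]
disc [[ 0.4498 -0.3288  0.122 ]] [[ 0.4499 -0.3305  0.122 ]] [ 0.4501 -0.3297  0.1212]
pile [0.4826 0.3009 0.0495]
0.034 [[0.4818 0.3053 0.034 ]] [[0.4969 0.3238 0.034 ]]
0.048 [[0.4821 0.3016 0.048 ]] [[0.4843 0.3027 0.048 ]]
0.05 [[0.4821 0.3011 0.05  ]] [[0.4825 0.2996 0.05  ]]
0.054 [[0.4822 0.3001 0.054 ]] [[0.4789 0.2936 0.054 ]]
foot [[0.4828 0.3007 0.006 ]]
bottle cap [[0.6578 0.3408 0.13  ]] flask [[ 0.6623 -0.345   0.    ]]
cam [-0.004  -0.5189  0.5922] [ 0.5067 -0.0036  1.2152]
[[ 0.9442 -0.0003  0.3295]
 [-0.3295 -0.0013  0.9442]
 [ 0.0002 -1.     -0.0014]]
```

```bash
cat > go.py <<'E'
import sys
from h import *
np.set_printoptions(precision=4,suppress=True)
def st():
    s=r.read_state(); m=R.from_rotvec(s["eef_rot"]).as_matrix()
    b=np.degrees(np.arctan2(m[1,2],m[0,2]))
    print("t %.2f tcp"%s["time"],s["tcp_pos"],"zyaw %.2f"%b,"gap %.4f"%s["finger_gap"],"F",s["wrist_force"],"q",s["joint_pos"],"ydown",m[:,1])
    return s,m,b
def delta(p,yaw,s,m):
    a=np.radians(yaw); z=np.array([np.cos(a),np.sin(a),0]);y=np.array([0,0,-1.]);x=np.cross(y,z)
    t=np.c_[x,y,z]
    return (m.T@(np.array(p)-s["tcp_pos"])*100).round(2), R.from_matrix(m.T@t).as_rotvec().round(3)
if __name__=="__main__":
    s,m,b=st()
    for a in sys.argv[1:]:
        v=[float(i) for i in a.split(",")]; print(a,*delta(v[:3],v[3],s,m))
E
python3 go.py .55,.1,.3,75 .45,-.33,.27,85
```

```text
t 0.10 tcp [0.2388 0.6842 0.302 ] zyaw 70.76 gap 0.0930 F [ 0.4177  0.1724 -0.7396] q [-1.3117  0.6    -0.0025  1.6     0.0018  0.9429 -0.0798] ydown [-0.0003 -0.0013 -1.    ]
.55,.1,.3,75 [ 48.63   0.27 -44.91] [ 0.001 -0.074  0.   ]
.45,-.33,.27,85 [ 53.36   3.33 -88.79] [ 0.001 -0.249 -0.   ]
```

{"method": "apply_moves", "body": {
  "deltas": [
    [9.3,[48.6,0.2,-44.9],[0,-0.07,0]],
    [9.3,[48.6,0.2,-44.9],[0,-0.07,0]],
    [9.3,[48.6,0.2,-44.9],[0,-0.07,0]],
    [9.3,[48.6,0.2,-44.9],[0,-0.07,0]],
    [9.3,[48.6,0.2,-44.9],[0,-0.07,0]],
    [9.3,[48.6,0.2,-44.9],[0,-0.07,0]],
    [9.3,[48.6,0.2,-44.9],[0,-0.07,0]],
    [9.3,[48.6,0.2,-44.9],[0,-0.07,0]]
  ],
  "squeeze": 25
}}

```text
time: 0.77
tcp_pos: [0.396, 0.3883, 0.3016]
eef_rot: [-1.561, 0.209, -0.209]
wrist_force: [0.6, 0.7, -0.8]
finger_gap: 0.0925
```

```bash
python3 go.py .55,.1,.3,75 .45,-.33,.27,85
```

```text
t 0.77 tcp [0.396  0.3883 0.3016] zyaw 74.78 gap 0.0925 F [ 0.6402  0.6849 -0.8329] q [-0.8605  0.3972 -0.0238  1.9929  0.0136  0.7519  0.4128] ydown [-0.0001 -0.0003 -1.    ]
.55,.1,.3,75 [ 22.43   0.17 -23.77] [ 0.    -0.004 -0.   ]
.45,-.33,.27,85 [ 24.07   3.18 -67.89] [ 0.    -0.178 -0.   ]
```

{"method": "apply_moves", "body": {
  "deltas": [
    [9.3,[20,0,-22],[0,0,0]],
    [9.3,[20,0,-22],[0,0,0]],
    [9.3,[20,0,-22],[0,0,0]],
    [9.3,[20,0,-22],[0,0,0]],
    [9.3,[20,0,-22],[0,0,0]],
    [9.3,[20,0,-22],[0,0,0]],
    [9.3,[22,3,-65],[0,-0.18,0]],
    [9.3,[22,3,-65],[0,-0.18,0]]
  ]
}}

```text
time: 1.43
tcp_pos: [0.497, 0.0835, 0.296]
eef_rot: [-1.57, 0.063, -0.063]
wrist_force: [0.9, -0.5, 0.1]
finger_gap: 0.0927
```

```bash
python3 go.py .45,-.33,.27,85
```

```text
t 1.43 tcp [0.497  0.0835 0.296 ] zyaw 85.42 gap 0.0927 F [ 0.8979 -0.4747  0.0537] q [-0.2516  0.346  -0.0364  2.1042  0.0199  0.6914  1.1895] ydown [ 0.0004 -0.0002 -1.    ]
.45,-.33,.27,85 [ -1.38   2.61 -41.6 ] [0.    0.007 0.   ]
```

{"method": "apply_moves", "body": {
  "deltas": [
    [9.3,[-1.4,1,-20],[0,0,0]],
    [9.3,[-1.4,1,-40],[0,0,0]],
    [9.3,[-1.4,1,-40],[0,0,0]],
    [9.3,[-1.4,1,-40],[0,0,0]],
    [9.3,[-1.4,1,-40],[0,0,0]],
    [9.3,[-1.4,1,-40],[0,0,0]],
    [9.3,[-1.4,1,-40],[0,0,0]],
    [9.3,[-1.4,1,-40],[0,0,0]]
  ]
}}

```text
time: 2.1
tcp_pos: [0.4552, -0.2473, 0.2878]
eef_rot: [-1.57, 0.067, -0.067]
wrist_force: [0.3, 0.0, 0.4]
finger_gap: 0.0929
```

```bash
python3 go.py .45,-.33,.27,85
```

```text
t 2.10 tcp [ 0.4552 -0.2473  0.2878] zyaw 85.09 gap 0.0929 F [0.2996 0.0463 0.3837] q [ 0.3761  0.373   0.016   2.0861 -0.0093  0.6826  1.8833] ydown [-0.      0.0001 -1.    ]
.45,-.33,.27,85 [ 0.19  1.78 -8.29] [-0.     0.002 -0.   ]
```

{"method": "apply_moves", "body": {
  "deltas": [
    [9.3,[0.2,1.7,-6],[0,0,0]],
    [9.3,[0.2,1.7,-6],[0,0,0]],
    [9.3,[0.2,1.7,-6],[0,0,0]],
    [9.3,[0.2,1.7,-6],[0,0,0]],
    [9.3,[0.2,1.7,-6],[0,0,0]],
    [9.3,[0.2,1.7,-6],[0,0,0]]
  ]
}}

```text
time: 2.6
tcp_pos: [0.4532, -0.3038, 0.271]
eef_rot: [-1.569, 0.066, -0.066]
wrist_force: [0.0, 0.4, 0.1]
finger_gap: 0.0927
```

```bash
python3 - <<'E'
from h import *
for n in("side","top"): cv2.imwrite(f"pics/{n}1.png",r.read_camera(n)[:,:,::-1])
crop("pics/side1.png",350,170,480,360,3,"pics/d1.png")
crop("pics/top1.png",360,170,520,290,5,"pics/d2.png")
E
python3 go.py .45,-.33,.27,85 .45,-.33,.205,85 .45,-.33,.194,85
```

```text
t 2.70 tcp [ 0.4533 -0.3039  0.2712] zyaw 85.21 gap 0.0928 F [ 0.7927 -0.1756  1.2183] q [ 0.4728  0.4263  0.0192  2.0445 -0.0134  0.6706  1.9881] ydown [ 0.0005  0.0002 -1.    ]
.45,-.33,.27,85 [-0.11  0.12 -2.63] [-0.     0.004  0.   ]
.45,-.33,.205,85 [-0.12  6.62 -2.63] [-0.     0.004  0.   ]
.45,-.33,.194,85 [-0.12  7.72 -2.63] [-0.     0.004  0.   ]
```

View pics/d1.png

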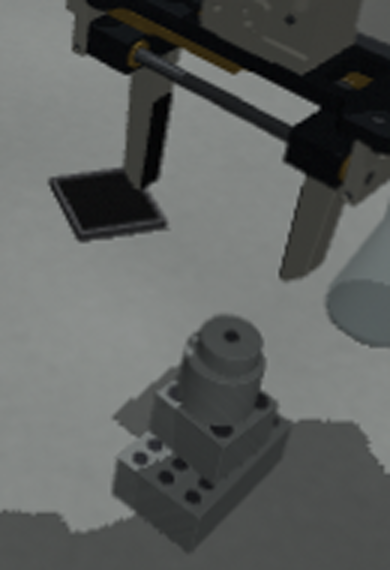

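View pics/d2.png

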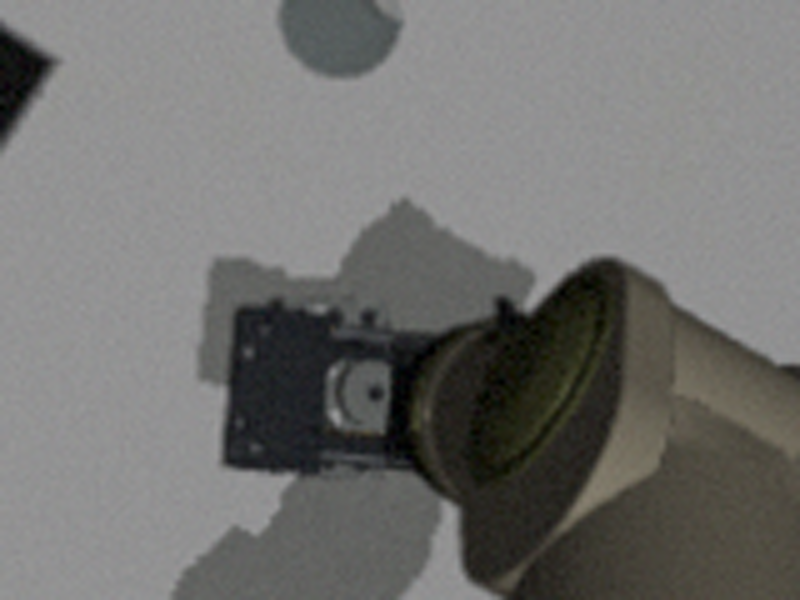

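The side crop shows the open fingers astride and above the stack, with tips at about (145,188) and (285,280) in the crop. The top crop shows the disc hole at (376,393), just right of the gripper's centre. Next I centre the gripper and go down.

{"method": "apply_moves", "body": {
  "deltas": [
    [9.3,[-0.1,2,-2.6],[0,0,0]],
    [9.3,[-0.1,4,-2.6],[0,0,0]],
    [9.3,[-0.1,6,-2.6],[0,0,0]],
    [9.3,[-0.1,7,-2.6],[0,0,0]],
    [9.3,[-0.1,7.6,-2.6],[0,0,0]],
    [9.3,[-0.1,7.6,-2.6],[0,0,0]],
    [9.3,[-0.1,7.6,-2.6],[0,0,0]],
    [9.3,[-0.1,7.6,-2.6],[0,0,0]]
  ]
}}

```text
time: 3.37
tcp_pos: [0.4501, -0.331, 0.1958]
eef_rot: [-1.57, 0.066, -0.068]
wrist_force: [0.3, 0.2, 0.0]
finger_gap: 0.0929
```

```bash
python3 - <<'E'
from h import *
for n in("side",): cv2.imwrite(f"pics/{n}2.png",r.read_camera(n)[:,:,::-1])
crop("pics/side2.png",360,220,480,360,4,"pics/d3.png")
E
python3 go.py .45,-.33,.194,85
```

```text
t 3.42 tcp [ 0.4501 -0.3311  0.1959] zyaw 85.10 gap 0.0929 F [-1.02   -0.1877 -0.7827] q [ 0.523   0.5483  0.014   2.0778 -0.0148  0.5139  2.0331] ydown [ 0.0014 -0.0008 -1.    ]
.45,-.33,.194,85 [-0.02  0.19  0.11] [0.001 0.002 0.001]
```

View pics/d3.png

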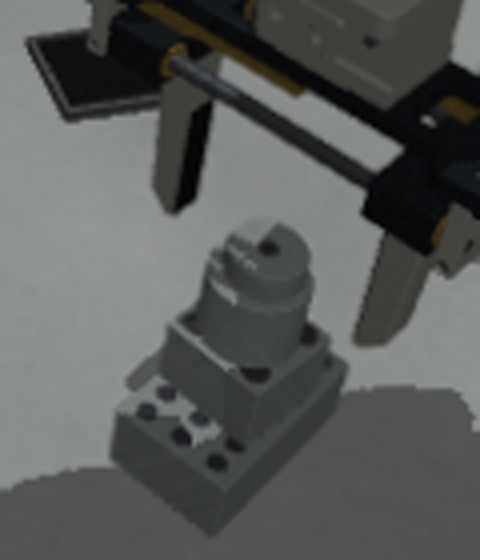

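The fingers straddle the disc with tips just above the round insert. I lower another 1 mm and close slowly.

{"method": "apply_moves", "body": {
  "deltas": [
    [7,[0,0.1,0.05],[0,0,0]],
    [5.5,[0,0.1,0.05],[0,0,0]],
    [4.6,[0,0.1,0.05],[0,0,0]],
    [4.0,[0,0.1,0.05],[0,0,0]],
    [3.6,[0,0.1,0.05],[0,0,0]],
    [3.2,[0,0.1,0.05],[0,0,0]],
    [3.0,[0,0.1,0.05],[0,0,0]],
    [3.0,[0,0.1,0.05],[0,0,0]]
  ],
  "squeeze": 25
}}

```text
time: 4.08
tcp_pos: [0.4497, -0.3306, 0.1939]
eef_rot: [-1.57, 0.067, -0.067]
wrist_force: [0.2, -0.1, -0.3]
finger_gap: 0.0443
```

{"method": "apply_moves", "body": {
  "deltas": [
    [3.0,[0,0,0],[0,0,0]],
    [3.0,[0,0,0],[0,0,0]],
    [3.0,[0,-1,0],[0,0,0]],
    [3.0,[0,-2,0],[0,0,0]],
    [3.0,[0,-4,0],[0,0,0]],
    [3.0,[0,-4,0],[0,0,0]]
  ]
}}

```text
time: 4.58
tcp_pos: [0.4506, -0.3313, 0.2375]
eef_rot: [-1.572, 0.064, -0.071]
wrist_force: [0.6, -0.4, 0.1]
finger_gap: 0.0356
```

```bash
python3 - <<'E'
from h import *
for n in("side",): cv2.imwrite(f"pics/{n}3.png",r.read_camera(n)[:,:,::-1])
crop("pics/side3.png",360,200,480,360,4,"pics/d4.png")
E
python3 go.py .482,.301,.25,85
```

```text
t 4.63 tcp [ 0.4504 -0.3311  0.2363] zyaw 85.08 gap 0.0356 F [ 0.3915 -0.0844 -0.6926] q [ 0.5197  0.4879  0.0179  2.0486 -0.0148  0.601   2.0326] ydown [ 0.0035 -0.0022 -1.    ]
.482,.301,.25,85 [-2.27 -1.49 63.25] [0.002 0.001 0.004]
```

View pics/d4.png

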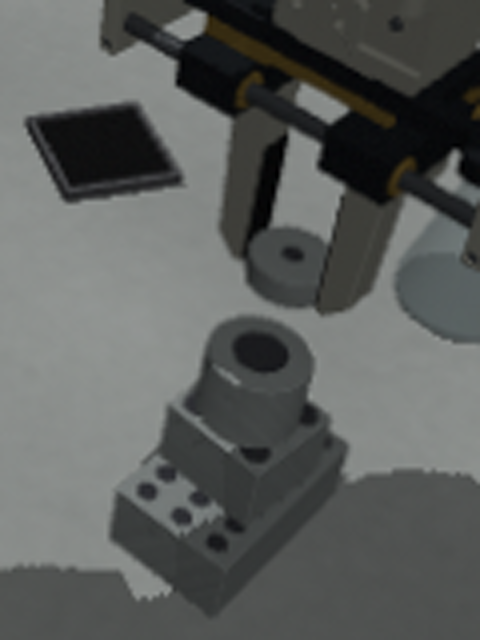

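The disc is held level between the fingers at crop (288,262), and the round insert is undisturbed. I carry the disc over to the stand.

{"method": "apply_moves", "body": {
  "deltas": [
    [3.0,[0,-1.5,4],[0,0,0]],
    [3.0,[0,-1.5,8],[0,0,0]],
    [3.0,[0,-1.5,12],[0,0,0]],
    [3.0,[0,-1.5,16],[0,0,0]],
    [3.0,[0,-1.5,20],[0,0,0]],
    [3.0,[0,-1.5,24],[0,0,0]],
    [3.0,[0,-1.5,28],[0,0,0]],
    [3.0,[0,-1.5,32],[0,0,0]]
  ]
}}

```text
time: 5.3
tcp_pos: [0.4768, -0.0099, 0.249]
eef_rot: [-1.57, 0.067, -0.068]
wrist_force: [-0.3, 0.8, 0.2]
finger_gap: 0.0352
```

```bash
python3 go.py .482,.301,.25,85
```

```text
t 5.30 tcp [ 0.4768 -0.0099  0.249 ] zyaw 85.07 gap 0.0352 F [-0.3122  0.8215  0.1946] q [-0.1229  0.3875  0.0327  2.2113 -0.0239  0.5428  1.4127] ydown [ 0.0003  0.     -1.    ]
.482,.301,.25,85 [-2.15 -0.1  31.02] [-0.     0.001  0.   ]
```

{"method": "apply_moves", "body": {
  "deltas": [
    [3.0,[-0.3,0,4],[0,0,0]],
    [3.0,[-0.6,0,8],[0,0,0]],
    [3.0,[-0.9,0,12],[0,0,0]],
    [3.0,[-1.2,0,16],[0,0,0]],
    [3.0,[-1.5,0,20],[0,0,0]],
    [3.0,[-1.8,0,24],[0,0,0]],
    [3.0,[-2.1,0,28],[0,0,0]],
    [3.0,[-2.1,0,30.5],[0,0,0]]
  ]
}}

```text
time: 5.97
tcp_pos: [0.4812, 0.2987, 0.2489]
eef_rot: [-1.568, 0.064, -0.064]
wrist_force: [0.4, -0.3, -1.2]
finger_gap: 0.0351
```

{"method": "apply_moves", "body": {
  "deltas": [
    [3.0,[0,0,0],[0,0,0]],
    [3.0,[0,0,0],[0,0,0]]
  ]
}}

```text
time: 6.13
tcp_pos: [0.4817, 0.2955, 0.2486]
eef_rot: [-1.57, 0.065, -0.065]
wrist_force: [1.0, -0.9, -0.3]
finger_gap: 0.0351
```

```bash
python3 - <<'E'
from h import *
for n in("side","top"): cv2.imwrite(f"pics/{n}4.png",r.read_camera(n)[:,:,::-1])
crop("pics/side4.png",190,100,290,210,5,"pics/d5.png")
E
python3 go.py .4824,.301,.15,85
```

```text
t 6.23 tcp [0.4821 0.2928 0.2487] zyaw 85.05 gap 0.0355 F [-0.4391 -0.2239 -0.5254] q [-0.6829  0.4773  0.0513  2.0259 -0.0384  0.6403  0.8778] ydown [-0.0005 -0.0011 -1.    ]
.4824,.301,.15,85 [-0.04  9.87  0.83] [ 0.001  0.001 -0.   ]
```

View pics/d5.png

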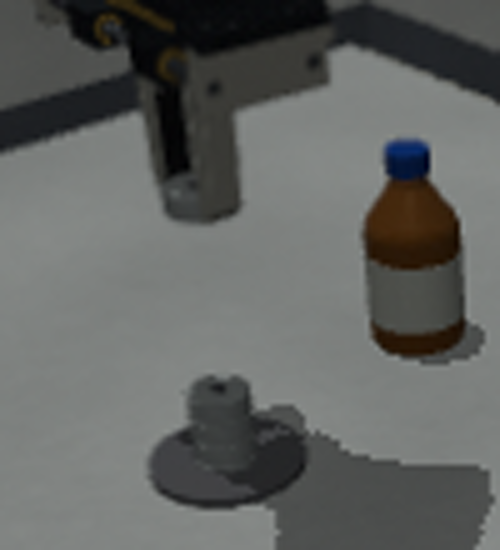

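The disc is above the pile, whose top is at crop (218,385). The bottle stands clear. I go down to about 1 cm above the pile.

{"method": "apply_moves", "body": {
  "deltas": [
    [3.0,[0,3,0.8],[0,0,0]],
    [3.0,[0,6,0.8],[0,0,0]],
    [3.0,[0,8.5,0.8],[0,0,0]],
    [3.0,[0,9.9,0.8],[0,0,0]],
    [3.0,[0,9.9,0.8],[0,0,0]],
    [3.0,[0,9.9,0.8],[0,0,0]],
    [3.0,[0,9.9,0.8],[0,0,0]],
    [3.0,[0,9.9,0.8],[0,0,0]]
  ]
}}

```text
time: 6.9
tcp_pos: [0.4836, 0.3016, 0.1512]
eef_rot: [-1.569, 0.067, -0.069]
wrist_force: [-0.4, 0.8, 0.5]
finger_gap: 0.0353
```

```bash
python3 - <<'E'
from h import *
for n in("side","top"): cv2.imwrite(f"pics/{n}5.png",r.read_camera(n)[:,:,::-1])
crop("pics/side5.png",190,120,290,210,6,"pics/d6.png")
crop("pics/top5.png",150,190,250,260,7,"pics/d7.png")
E
python3 go.py .4824,.301,.137,85
```

```text
t 7.00 tcp [0.4834 0.3019 0.1511] zyaw 85.06 gap 0.0355 F [ 0.6239 -0.0147 -0.1325] q [-0.681   0.6283  0.0339  2.0795 -0.0473  0.4325  0.874 ] ydown [ 0.0016  0.0011 -1.    ]
.4824,.301,.137,85 [-0.1   1.41 -0.1 ] [-0.001  0.001  0.002]
```

View pics/d6.png

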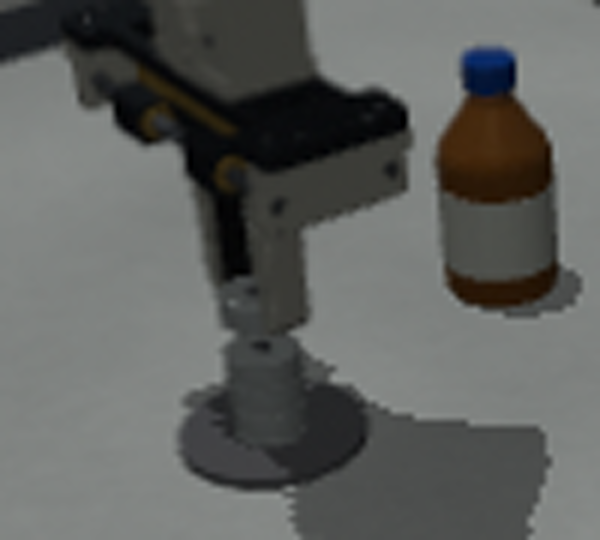

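View pics/d7.png

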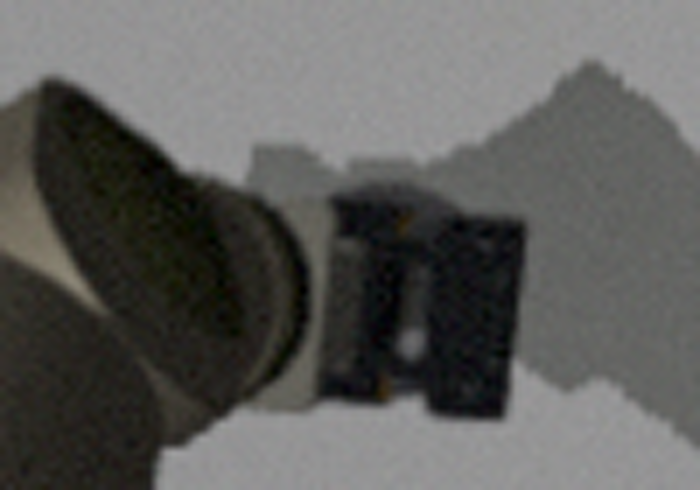

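```bash
python3 - <<'E'
from h import *
f=lambda p:(p-np.array([190,120])+.5)*6-.5
d=np.array([0.695,-.719,0])*.018  # image-left is -d
for c in [(.4824,.301,.048),(.4824,.301,.065),(.4824,.301,.079),(.4834,.302,.065)]:
    c=np.array(c); print(c,f(proj("side",[c-d,c,c+d])).round(1).tolist())
E
```

```text
[0.4824 0.301  0.048 ] [[221.9, 347.7], [260.1, 348.1], [298.3, 348.6]]
[0.4824 0.301  0.065 ] [[217.3, 316.1], [255.8, 316.5], [294.4, 317.0]]
[0.4824 0.301  0.079 ] [[213.4, 289.6], [252.2, 290.1], [291.1, 290.5]]
[0.4834 0.302  0.065 ] [[217.9, 314.6], [256.4, 315.0], [294.9, 315.5]]
```

Disc and pile are aligned to about 1 mm in the side view. I lower gently and watch the force.

{"method": "apply_moves", "body": {
  "deltas": [
    [3.0,[-0.1,0.5,-0.1],[0,0,0]],
    [3.0,[-0.1,1,-0.1],[0,0,0]],
    [3.0,[-0.1,1.2,-0.1],[0,0,0]],
    [3.0,[-0.1,1.3,-0.1],[0,0,0]],
    [3.0,[-0.1,1.3,-0.1],[0,0,0]]
  ]
}}

```text
time: 7.42
tcp_pos: [0.4817, 0.3009, 0.1365]
eef_rot: [-1.57, 0.068, -0.067]
wrist_force: [0.2, -0.0, -0.6]
finger_gap: 0.0357
```

{"method": "apply_moves", "body": {
  "deltas": [
    [3.0,[0,0.05,0],[0,0,0]],
    [3.0,[0,0.1,0],[0,0,0]],
    [3.0,[0,0.15,0],[0,0,0]],
    [3.0,[0,0.2,0],[0,0,0]]
  ]
}}

```text
time: 7.75
tcp_pos: [0.4819, 0.301, 0.1362]
eef_rot: [-1.569, 0.067, -0.068]
wrist_force: [-4.8, -1.7, 26.9]
finger_gap: 0.0349
```

{"method": "apply_moves", "body": {
  "deltas": [
    [3.0,[0,-0.1,0],[0,0,0]],
    [3.0,[0,-0.15,0],[0,0,0]],
    [3.0,[0,-0.15,0],[0,0,0]]
  ]
}}

```text
time: 8.0
tcp_pos: [0.482, 0.3011, 0.1365]
eef_rot: [-1.57, 0.067, -0.068]
wrist_force: [0.3, 0.0, 0.3]
finger_gap: 0.0354
```

{"method": "apply_moves", "body": {
  "deltas": [
    [3.0,[0,0.05,0],[0,0,0]],
    [3.0,[0,0.05,0],[0,0,0]]
  ]
}}

```text
time: 8.17
tcp_pos: [0.482, 0.3011, 0.1363]
eef_rot: [-1.569, 0.067, -0.068]
wrist_force: [-1.2, -0.5, 9.1]
finger_gap: 0.0356
```

It is resting with about 9 N. I release slowly.

{"method": "apply_moves", "body": {
  "deltas": [
    [3.6,[0,-0.03,0],[0,0,0]],
    [3.8,[0,-0.03,0],[0,0,0]],
    [4.2,[0,-0.03,0],[0,0,0]],
    [5,[0,-0.03,0],[0,0,0]],
    [6.5,[0,-0.03,0],[0,0,0]],
    [7.5,[0,-0.03,0],[0,0,0]],
    [7.5,[0,-2,0],[0,0,0]],
    [7.5,[0,-5,0],[0,0,0]]
  ]
}}

```text
time: 8.83
tcp_pos: [0.4808, 0.3004, 0.184]
eef_rot: [-1.573, 0.07, -0.064]
wrist_force: [0.5, 1.1, 1.0]
finger_gap: 0.0704
```

{"method": "apply_moves", "body": {
  "deltas": [
    [8,[0,-4,0],[0,0,0]],
    [9.3,[0,-8,-4],[0,0,0]],
    [9.3,[0,-10,-8],[0,0,0]],
    [9.3,[0,-10,-12],[0,0,0]],
    [9.3,[0,-10,-12],[0,0,0]]
  ]
}}

```text
time: 9.25
tcp_pos: [0.4712, 0.1763, 0.2877]
eef_rot: [-1.571, 0.069, -0.072]
wrist_force: [-0.8, -0.2, 0.1]
finger_gap: 0.0925
```

```bash
python3 - <<'E'
from h import *
for n in("side","top"): cv2.imwrite(f"pics/{n}6.png",r.read_camera(n)[:,:,::-1])
crop("pics/side6.png",190,120,290,210,6,"pics/d8.png")
crop("pics/top6.png",150,190,250,260,7,"pics/d9.png")
crop("pics/side6.png",380,265,460,360,6,"pics/d10.png")
crop("pics/top6.png",390,215,470,275,9,"pics/d11.png")
E
python3 go.py
```

```text
t 9.35 tcp [0.4715 0.1783 0.2867] zyaw 84.82 gap 0.0930 F [0.0432 0.0778 0.3456] q [-0.517   0.3586  0.0562  2.1183 -0.0307  0.6647  1.0402] ydown [ 0.001  -0.0004 -1.    ]
```

View pics/d8.png

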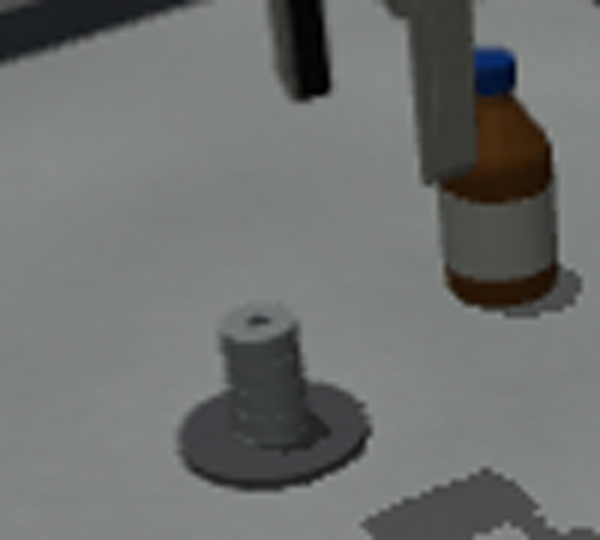

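View pics/d9.png

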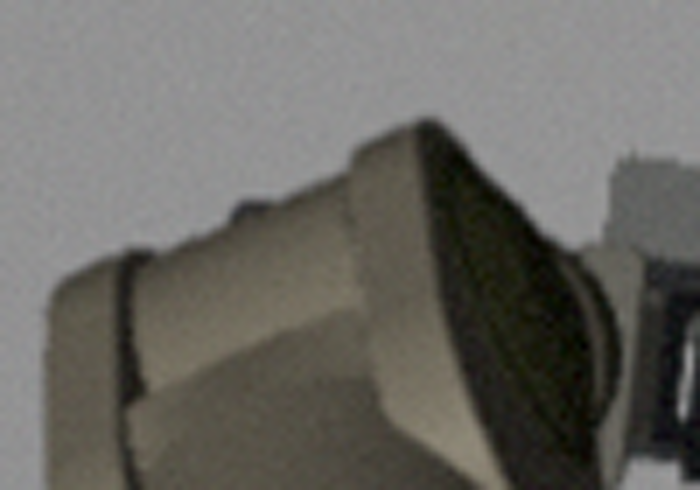

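View pics/d10.png

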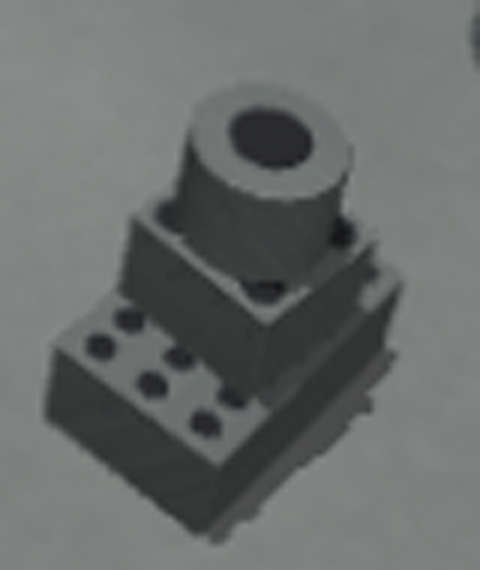

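View pics/d11.png

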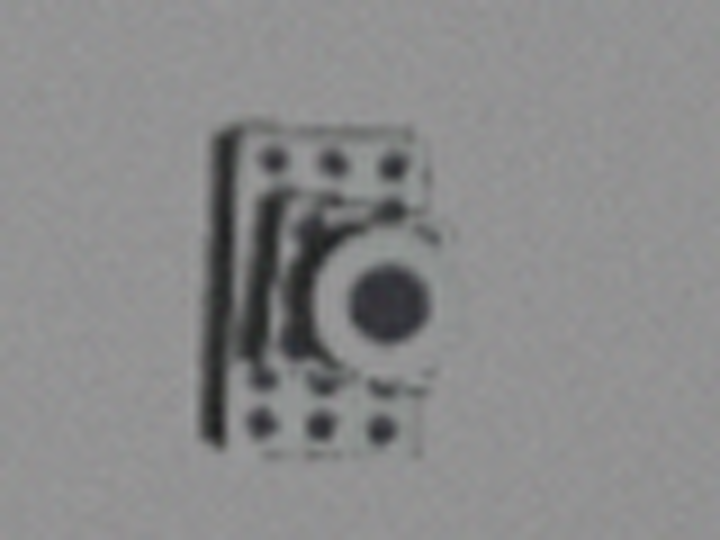

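The disc sits squarely on the pile with its hole at crop (259,320). The round insert's bore is at top crop (389,303) and side crop (271,139).

```bash
python3 - <<'E'
from h import *
f=lambda p,k,x0,y0:(np.array(p,float)+.5)/k-.5+np.array([x0,y0])
print(onplane("top",f((389,303),9,390,215),.108),onplane("side",f((271,139),6,380,265),.108))
E
python3 go.py .449,-.33,.26,82
```

```text
[[ 0.44867417 -0.32791053  0.108     ]] [[ 0.44796334 -0.33048065  0.108     ]]
t 9.35 tcp [0.4715 0.1783 0.2867] zyaw 84.82 gap 0.0930 F [0.0432 0.0778 0.3456] q [-0.517   0.3586  0.0562  2.1183 -0.0307  0.6647  1.0402] ydown [ 0.001  -0.0004 -1.    ]
.449,-.33,.26,82 [  2.35   2.69 -50.83] [0.    0.049 0.001]
```

{"method": "apply_moves", "body": {
  "deltas": [
    [9.3,[0,0,-4],[0,0,0]],
    [9.3,[0.2,0.5,-8],[0,0,0]],
    [9.3,[0.5,0.5,-12],[0,0,0]],
    [9.3,[0.7,1,-16],[0,0,0]],
    [9.3,[0.9,1,-20],[0,0.05,0]],
    [9.3,[1.1,1,-24],[0,0.05,0]],
    [9.3,[1.3,1,-28],[0,0.05,0]],
    [9.3,[1.5,1,-32],[0,0.05,0]]
  ]
}}

```text
time: 10.02
tcp_pos: [0.4597, -0.1393, 0.2753]
eef_rot: [-1.568, 0.105, -0.105]
wrist_force: [0.6, 1.0, -0.2]
finger_gap: 0.0927
```

```bash
python3 go.py .4485,-.3295,.26,82
```

```text
t 10.02 tcp [ 0.4597 -0.1393  0.2753] zyaw 82.33 gap 0.0927 F [ 0.5764  0.9828 -0.154 ] q [ 0.1028  0.3501  0.0968  2.1804 -0.0583  0.6138  1.6783] ydown [-0.0002  0.0005 -1.    ]
.4485,-.3295,.26,82 [  1.43   1.52 -19.  ] [-0.     0.006 -0.   ]
```

{"method": "apply_moves", "body": {
  "deltas": [
    [9.3,[0.4,0.5,-4],[0,0,0]],
    [9.3,[0.8,1,-8],[0,0,0]],
    [9.3,[1.2,1.5,-12],[0,0,0]],
    [9.3,[1.4,1.5,-16],[0,0,0]],
    [9.3,[1.4,1.5,-19],[0,0,0]],
    [9.3,[1.4,1.5,-19],[0,0,0]],
    [9.3,[1.4,1.5,-19],[0,0,0]],
    [9.3,[1.4,1.5,-19],[0,0,0]]
  ]
}}

```text
time: 10.68
tcp_pos: [0.4481, -0.3275, 0.2601]
eef_rot: [-1.567, 0.106, -0.105]
wrist_force: [-0.2, -0.1, 0.2]
finger_gap: 0.0928
```

```bash
python3 go.py .4485,-.3295,.165,82
```

```text
t 10.68 tcp [ 0.4481 -0.3275  0.2601] zyaw 82.29 gap 0.0928 F [-0.2207 -0.0798  0.1572] q [ 0.4601  0.4532  0.0968  2.0375 -0.0709  0.6552  2.0396] ydown [-0.0006  0.0014 -1.    ]
.4485,-.3295,.165,82 [ 0.07  9.51 -0.21] [-0.001  0.005 -0.001]
```

{"method": "apply_moves", "body": {
  "deltas": [
    [9.3,[0.05,3,-0.2],[0,0,0]],
    [9.3,[0.05,6,-0.2],[0,0,0]],
    [9.3,[0.05,8.5,-0.2],[0,0,0]],
    [9.3,[0.05,9.5,-0.2],[0,0,0]],
    [9.3,[0.05,9.5,-0.2],[0,0,0]],
    [8,[0.05,9.5,-0.2],[0,0,0]],
    [6.5,[0.05,9.5,-0.2],[0,0,0]],
    [5.6,[0.05,9.5,-0.2],[0,0,0]]
  ]
}}

```text
time: 11.35
tcp_pos: [0.4482, -0.3309, 0.1673]
eef_rot: [-1.569, 0.105, -0.108]
wrist_force: [-0.3, -0.6, -0.2]
finger_gap: 0.0776
```

```bash
python3 go.py .4485,-.3295,.165,82
```

```text
t 11.35 tcp [ 0.4482 -0.3309  0.1673] zyaw 82.25 gap 0.0776 F [-0.298  -0.6121 -0.2264] q [ 0.4859  0.5934  0.07    2.1019 -0.0908  0.4468  2.0612] ydown [ 0.002  -0.0011 -1.    ]
.4485,-.3295,.165,82 [0.01 0.23 0.14] [0.001 0.004 0.002]
```

{"method": "apply_moves", "body": {
  "deltas": [
    [5.6,[0,0.15,0.1],[0,0,0]],
    [5.2,[0,0.15,0.1],[0,0,0]],
    [4.8,[0,0.15,0.1],[0,0,0]],
    [4.5,[0,0.15,0.1],[0,0,0]],
    [4.2,[0,0.15,0.1],[0,0,0]],
    [4.0,[0,0.15,0.1],[0,0,0]],
    [4.0,[0,0.15,0.1],[0,0,0]],
    [4.0,[0,0.15,0.1],[0,0,0]]
  ],
  "squeeze": 35
}}

```text
time: 12.02
tcp_pos: [0.4477, -0.3298, 0.1646]
eef_rot: [-1.568, 0.106, -0.107]
wrist_force: [-0.3, 1.6, 5.0]
finger_gap: 0.0453
```

{"method": "apply_moves", "body": {
  "deltas": [
    [4.0,[0,0,0],[0,0,0]],
    [4.0,[0,0,0],[0,0,0]]
  ]
}}

```text
time: 12.18
tcp_pos: [0.4477, -0.3298, 0.1646]
eef_rot: [-1.568, 0.106, -0.107]
wrist_force: [-0.8, 1.5, 5.7]
finger_gap: 0.0458
```

```bash
python3 go.py
```

```text
t 12.18 tcp [ 0.4477 -0.3298  0.1646] zyaw 82.22 gap 0.0458 F [-0.8029  1.4932  5.7035] q [ 0.4852  0.5974  0.0693  2.1046 -0.0915  0.4422  2.0603] ydown [ 0.0002  0.0001 -1.    ]
```

{"method": "apply_moves", "body": {
  "deltas": [
    [4.0,[0,-1,0],[0,0,0]],
    [4.0,[0,-3,0],[0,0,0]],
    [4.0,[0,-6,0],[0,0,0]],
    [4.0,[0,-7,0],[0,0,0]],
    [4.0,[0,-7,0],[0,0,0]]
  ]
}}

```text
time: 12.6
tcp_pos: [0.4484, -0.3306, 0.237]
eef_rot: [-1.57, 0.104, -0.11]
wrist_force: [-0.6, 0.3, -2.0]
finger_gap: 0.0455
```

```bash
python3 - <<'E'
from h import *
im=cv2.imread("pics/side0.png"); g=cv2.cvtColor(im,cv2.COLOR_BGR2GRAY)
mask=(g<40).astype(np.uint8); mask[:178]=0;mask[270:]=0;mask[:,:268]=0;mask[:,410:]=0
cs,_=cv2.findContours(mask,cv2.RETR_EXTERNAL,cv2.CHAIN_APPROX_NONE)
for c in cs:
    if cv2.contourArea(c)<100: continue
    P=onplane("side",c.reshape(-1,2),0.005)[:,:2].astype(np.float32)
    m=cv2.moments(c); u=[m['m10']/m['m00'],m['m01']/m['m00']]
    print(u,onplane("side",u,0.005),cv2.minAreaRect(P*1000))
cv2.imwrite("pics/side7.png",r.read_camera("side")[:,:,::-1])
crop("pics/side7.png",360,200,480,360,4,"pics/e1.png")
E
python3 go.py .658,.136,.24,82
```

```text
[298.67050859860956, 245.19667032564945] [[ 0.45059154 -0.00475578  0.005     ]] ((452.6636657714844, -4.032341003417969), (72.80236053466797, 113.49008178710938), 68.88768005371094)
[385.2440404040404, 236.16161616161614] [[ 0.62299026 -0.1290904   0.005     ]] ((623.7091674804688, -128.34866333007812), (64.94004821777344, 66.10440826416016), 57.34579849243164)
[319.1244671781756, 190.79880647911338] [[0.65427265 0.12981617 0.005     ]] ((654.6918334960938, 129.04908752441406), (64.54676818847656, 59.899532318115234), 46.10546875)
t 12.65 tcp [ 0.4479 -0.3301  0.2354] zyaw 82.22 gap 0.0456 F [-0.6478  0.171  -1.3451] q [ 0.4674  0.4885  0.0931  2.0576 -0.0777  0.596   2.0488] ydown [ 0.0023 -0.0014 -1.    ]
.658,.136,.24,82 [14.5  -0.47 49.03] [0.001 0.004 0.002]
```

View pics/e1.png

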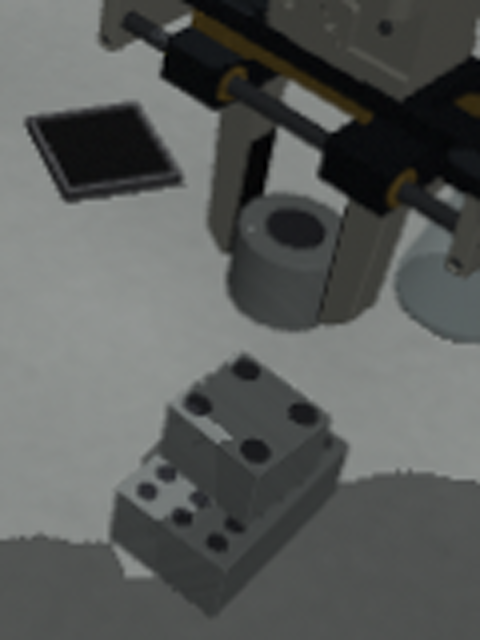

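The round insert is held upright, and the square block with its four holes stands undisturbed on the oblong. I go to the round tray.

{"method": "apply_moves", "body": {
  "deltas": [
    [4.0,[1.1,-0.4,4],[0,0,0]],
    [4.0,[2.2,-0.4,8],[0,0,0]],
    [4.0,[3.4,-0.4,12],[0,0,0]],
    [4.0,[4.6,-0.4,16],[0,0,0]],
    [4.0,[5.8,-0.4,20],[0,0,0]],
    [4.0,[7.0,-0.4,24],[0,0,0]],
    [4.0,[8.2,-0.4,28],[0,0,0]],
    [4.0,[9.4,-0.4,32],[0,0,0]]
  ]
}}

```text
time: 13.32
tcp_pos: [0.5838, -0.024, 0.2368]
eef_rot: [-1.569, 0.108, -0.105]
wrist_force: [0.4, -1.3, -2.3]
finger_gap: 0.0453
```

{"method": "apply_moves", "body": {
  "deltas": [
    [4.0,[1.2,0,4],[0,0,0]],
    [4.0,[2.4,0,8],[0,0,0]],
    [4.0,[3.6,0,12],[0,0,0]],
    [4.0,[4.6,0,15],[0,0,0]],
    [4.0,[5,0,16.5],[0,0,0]],
    [4.0,[5,0,16.5],[0,0,0]],
    [4.0,[5,0,16.5],[0,0,0]],
    [4.0,[5,0,16.5],[0,0,0]]
  ]
}}

```text
time: 13.98
tcp_pos: [0.655, 0.1288, 0.2373]
eef_rot: [-1.57, 0.109, -0.106]
wrist_force: [1.1, 0.2, -1.1]
finger_gap: 0.0456
```

```bash
python3 go.py .6572,.1345,.12,82
```

```text
t 13.98 tcp [0.655  0.1288 0.2373] zyaw 82.13 gap 0.0456 F [ 1.1437  0.209  -1.053 ] q [-0.3733  0.6047  0.1455  1.8018 -0.1201  0.7459  1.2687] ydown [-0.0019 -0.0016 -1.    ]
.6572,.1345,.12,82 [ 0.16 11.73  0.62] [ 0.002  0.002 -0.002]
```

{"method": "apply_moves", "body": {
  "deltas": [
    [4.0,[0.15,3,0.6],[0,0,0]],
    [4.0,[0.15,6,0.6],[0,0,0]],
    [4.0,[0.15,9,0.6],[0,0,0]],
    [4.0,[0.15,10.5,0.6],[0,0,0]],
    [4.0,[0.15,11.5,0.6],[0,0,0]],
    [4.0,[0.15,11.5,0.6],[0,0,0]],
    [4.0,[0.15,11.5,0.6],[0,0,0]],
    [4.0,[0.15,11.5,0.6],[0,0,0]]
  ]
}}

```text
time: 14.65
tcp_pos: [0.6587, 0.1357, 0.1247]
eef_rot: [-1.568, 0.106, -0.109]
wrist_force: [0.1, 0.1, -0.9]
finger_gap: 0.0455
```

```bash
python3 - <<'E'
from h import *
for n in("side","top"): cv2.imwrite(f"pics/{n}8.png",r.read_camera(n)[:,:,::-1])
crop("pics/side8.png",270,120,370,210,6,"pics/e2.png")
crop("pics/top8.png",220,130,320,200,7,"pics/e3.png")
E
python3 go.py .6572,.1345,.0966,82
```

```text
t 14.75 tcp [0.6587 0.1362 0.1249] zyaw 82.20 gap 0.0452 F [ 0.8763  0.9224 -0.0386] q [-0.358   0.7516  0.1101  1.8524 -0.1454  0.543   1.2817] ydown [ 0.0022  0.0005 -1.    ]
.6572,.1345,.0966,82 [-0.13  2.83 -0.19] [-0.001  0.003  0.002]
```

View pics/e2.png

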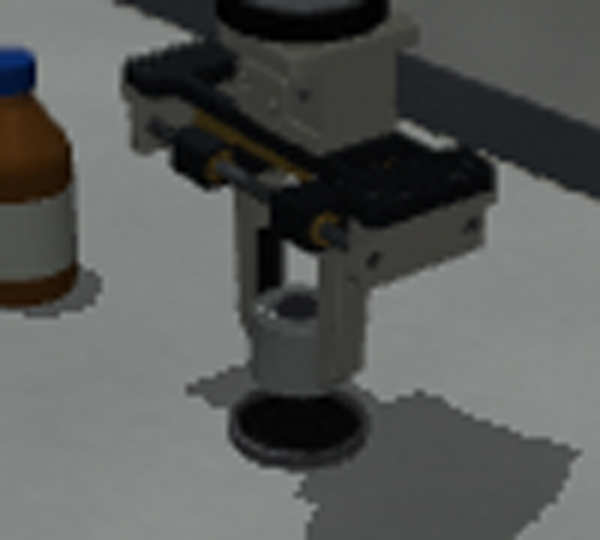

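View pics/e3.png

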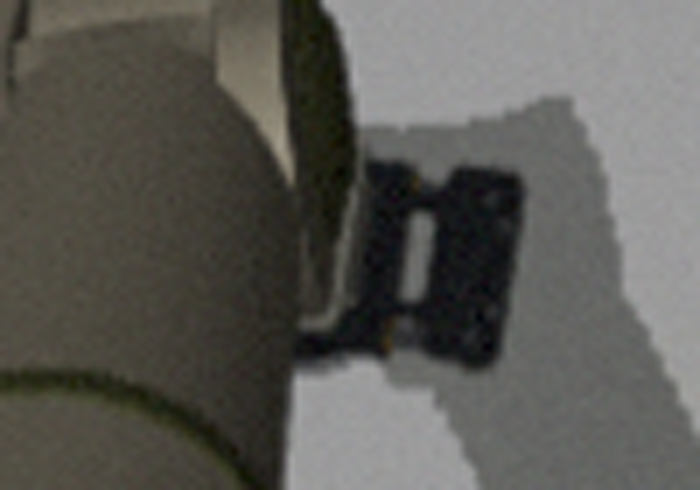

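The round insert hangs over the round tray, centred at about crop (297) against the tray's 300. I lower it.

{"method": "apply_moves", "body": {
  "deltas": [
    [4.0,[-0.1,1,-0.15],[0,0,0]],
    [4.0,[-0.1,1.8,-0.15],[0,0,0]],
    [4.0,[-0.1,2.2,-0.15],[0,0,0]],
    [4.0,[-0.1,2.5,-0.15],[0,0,0]],
    [4.0,[-0.1,2.6,-0.15],[0,0,0]],
    [4.0,[-0.1,2.6,-0.15],[0,0,0]]
  ]
}}

```text
time: 15.25
tcp_pos: [0.6567, 0.1351, 0.097]
eef_rot: [-1.568, 0.107, -0.106]
wrist_force: [0.4, -0.6, -0.8]
finger_gap: 0.0456
```

{"method": "apply_moves", "body": {
  "deltas": [
    [4.0,[0,0.05,0],[0,0,0]],
    [4.0,[0,0.1,0],[0,0,0]],
    [4.0,[0,0.15,0],[0,0,0]]
  ]
}}

```text
time: 15.5
tcp_pos: [0.657, 0.1351, 0.0966]
eef_rot: [-1.568, 0.106, -0.107]
wrist_force: [-3.5, -0.0, 11.0]
finger_gap: 0.0455
```

Contact at 0.0966 as predicted. I release and lift.

{"method": "apply_moves", "body": {
  "deltas": [
    [4.6,[0,0,0],[0,0,0]],
    [4.8,[0,-0.05,0],[0,0,0]],
    [5.2,[0,-0.05,0],[0,0,0]],
    [6,[0,-0.05,0],[0,0,0]],
    [7,[0,-0.05,0],[0,0,0]],
    [7.5,[0,-0.05,0],[0,0,0]],
    [7.5,[0,-3,0],[0,0,0]],
    [7.5,[0,-7,0],[0,0,0]]
  ]
}}

```text
time: 16.17
tcp_pos: [0.6551, 0.1348, 0.1632]
eef_rot: [-1.57, 0.111, -0.102]
wrist_force: [0.9, 0.2, 0.4]
finger_gap: 0.0744
```

{"method": "apply_moves", "body": {
  "deltas": [
    [9.3,[0,-4,0],[0,0,0]],
    [9.3,[0,-8,-4],[0,0,0]],
    [9.3,[0,-9,-8],[0,0,0]],
    [9.3,[-1,-9,-12],[0,0,0]],
    [9.3,[-2,-9,-16],[0,0,0]],
    [9.3,[-2,-9,-16],[0,0,0]]
  ]
}}

```text
time: 16.67
tcp_pos: [0.613, -0.0281, 0.2569]
eef_rot: [-1.571, 0.112, -0.112]
wrist_force: [-0.9, -0.3, 0.0]
finger_gap: 0.093
```

```bash
python3 - <<'E'
from h import *
for n in("side","top"): cv2.imwrite(f"pics/{n}9.png",r.read_camera(n)[:,:,::-1])
crop("pics/side9.png",270,120,370,210,6,"pics/f2.png")
crop("pics/top9.png",220,130,320,200,7,"pics/f3.png")
crop("pics/side9.png",380,265,460,360,6,"pics/f4.png")
crop("pics/top9.png",390,215,470,275,9,"pics/f5.png")
E
python3 go.py .448,-.331,.22,82.3
```

```text
t 16.77 tcp [ 0.6143 -0.0245  0.2564] zyaw 81.91 gap 0.0928 F [0.0721 0.6717 0.3998] q [-0.1472  0.5234  0.1387  1.9106 -0.1039  0.7144  1.4813] ydown [ 0.     -0.0012 -1.    ]
.448,-.331,.22,82.3 [-12.15   3.68 -32.68] [ 0.001 -0.007  0.   ]
```

View pics/f2.png

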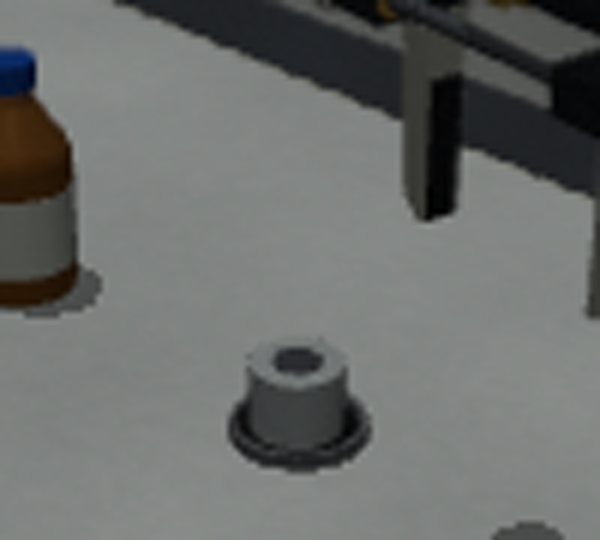

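View pics/f3.png

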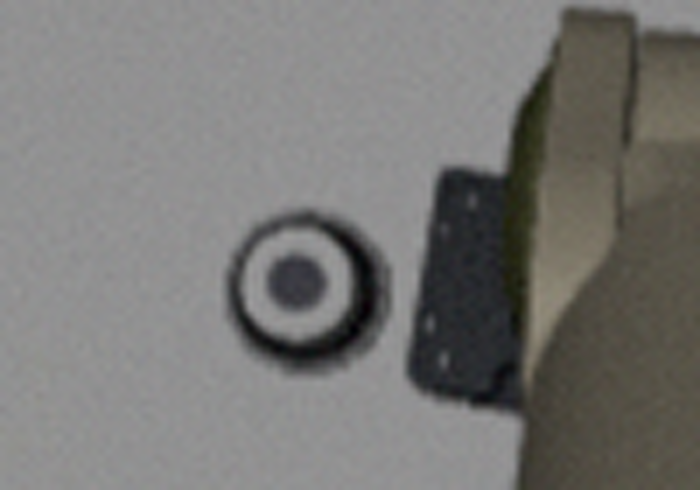

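View pics/f4.png

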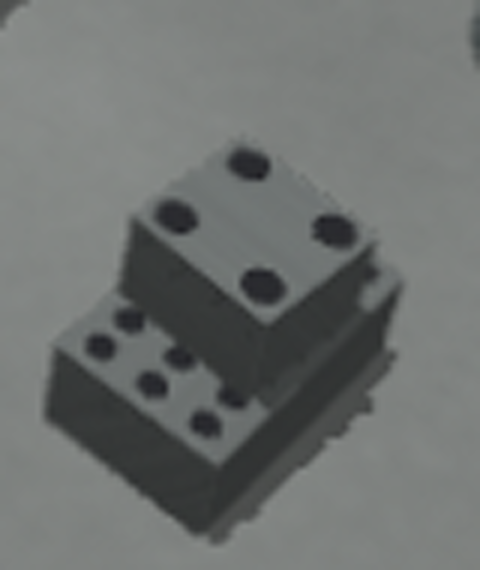

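View pics/f5.png

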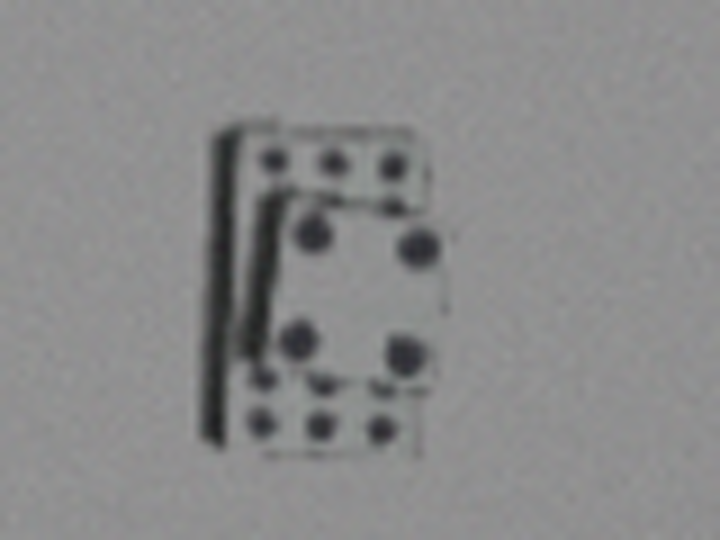

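The round insert stands flat and inside its tray. The square's four holes are clear in both views, at top crop (314,235), (419,248), (405,357) and (299,342).

```bash
python3 - <<'E'
from h import *
np.set_printoptions(precision=4,suppress=True)
f=lambda p,k,x0,y0:(np.array(p,float)+.5)/k-.5+np.array([x0,y0])
for n,p in(("top",f([(314,235),(419,248),(405,357),(299,342)],9,390,215)),("side",f([(249,164),(335,230),(263,286),(177,217)],6,380,265))):
    q=onplane(n,p,.072);print(n,q.mean(0)); 
    for a,b,o in((0,1,90),(3,2,90),(3,0,0),(2,1,0)):
        d=q[b]-q[a];print((np.degrees(np.arctan2(d[1],d[0]))+o).round(2),end=" ")
    print()
print("round",onplane("top",f((297,282),7,220,130),.04),onplane("side",f((299,361),6,270,120),.04))
E
python3 go.py .448,-.331,.22,82.3
```

```text
top [ 0.449  -0.3293  0.072 ]
-6.28 -7.34 -7.76 -7.17 
side [ 0.4492 -0.3315  0.072 ]
-7.73 -7.58 -6.83 -7.09 
round [[0.6573 0.1354 0.04  ]] [[0.657  0.1317 0.04  ]]
t 16.77 tcp [ 0.6143 -0.0245  0.2564] zyaw 81.91 gap 0.0928 F [0.0721 0.6717 0.3998] q [-0.1472  0.5234  0.1387  1.9106 -0.1039  0.7144  1.4813] ydown [ 0.     -0.0012 -1.    ]
.448,-.331,.22,82.3 [-12.15   3.68 -32.68] [ 0.001 -0.007  0.   ]
```

{"method": "apply_moves", "body": {
  "deltas": [
    [9.3,[-1.5,0.4,-3.8],[0,-0.015,0]],
    [9.3,[-3,0.8,-7.6],[0,-0.015,0]],
    [9.3,[-4.5,1.2,-11.4],[0,-0.015,0]],
    [9.3,[-6,1.6,-15.2],[0,-0.015,0]],
    [9.3,[-7.5,2,-19],[0,-0.015,0]],
    [9.3,[-9,2.4,-22.8],[0,-0.015,0]],
    [9.3,[-10.5,2.8,-26.6],[0,-0.015,0]],
    [9.3,[-11.8,3.2,-30],[0,-0.015,0]]
  ]
}}

```text
time: 17.43
tcp_pos: [0.4576, -0.3029, 0.2235]
eef_rot: [-1.569, 0.094, -0.094]
wrist_force: [0.7, -0.0, 0.4]
finger_gap: 0.093
```

{"method": "apply_moves", "body": {
  "deltas": [
    [9.3,[-0.3,0.3,-2],[0,0,0]],
    [9.3,[-0.3,0.3,-2],[0,0,0]],
    [9.3,[-0.3,0.3,-2],[0,0,0]],
    [9.3,[-0.3,0.3,-2],[0,0,0]]
  ]
}}

```text
time: 17.77
tcp_pos: [0.4537, -0.32, 0.2206]
eef_rot: [-1.568, 0.093, -0.094]
wrist_force: [0.8, -0.5, 0.1]
finger_gap: 0.093
```

```bash
python3 go.py .449,-.3304,.14,82.8 .449,-.3304,.129,82.8
```

```text
t 17.77 tcp [ 0.4537 -0.32    0.2206] zyaw 83.18 gap 0.0930 F [ 0.7912 -0.4746  0.1205] q [ 0.4518  0.5097  0.0867  2.07   -0.0809  0.5652  2.0476] ydown [ 0.0003  0.001  -1.    ]
.449,-.3304,.14,82.8 [-0.35  8.06 -1.09] [-0.001  0.007  0.   ]
.449,-.3304,.129,82.8 [-0.35  9.16 -1.09] [-0.001  0.007  0.   ]
```

{"method": "apply_moves", "body": {
  "deltas": [
    [9.3,[-0.35,1,-1.1],[0,0.007,0]],
    [9.3,[-0.35,4,-1.1],[0,0.007,0]],
    [9.3,[-0.35,7,-1.1],[0,0.007,0]],
    [9.3,[-0.35,8.5,-1.1],[0,0.007,0]],
    [9.3,[-0.35,9.1,-1.1],[0,0.007,0]],
    [9.3,[-0.35,9.1,-1.1],[0,0.007,0]],
    [9.3,[-0.35,9.1,-1.1],[0,0.007,0]]
  ]
}}

```text
time: 18.35
tcp_pos: [0.448, -0.3317, 0.1299]
eef_rot: [-1.568, 0.1, -0.1]
wrist_force: [-0.2, 0.4, 0.2]
finger_gap: 0.0929
```

```bash
python3 go.py .449,-.3304,.129,82.8
```

```text
t 18.35 tcp [ 0.448  -0.3317  0.1299] zyaw 82.73 gap 0.0929 F [-0.1911  0.4107  0.2383] q [ 0.4958  0.6557  0.0585  2.1174 -0.0986  0.3712  2.0779] ydown [-0.0001  0.0002 -1.    ]
.449,-.3304,.129,82.8 [0.08 0.09 0.14] [-0.    -0.001 -0.   ]
```

{"method": "apply_moves", "body": {
  "deltas": [
    [8,[0.1,0.05,0.1],[0,0,0]],
    [7,[0.1,0.05,0.1],[0,0,0]],
    [6.2,[0.1,0.05,0.1],[0,0,0]],
    [5.8,[0.1,0.05,0.1],[0,0,0]],
    [5.4,[0.1,0.05,0.1],[0,0,0]],
    [5,[0.1,0.05,0.1],[0,0,0]],
    [4.6,[0.1,0.05,0.1],[0,0,0]],
    [4.6,[0.1,0.05,0.1],[0,0,0]]
  ],
  "squeeze": 40
}}

```text
time: 19.02
tcp_pos: [0.4488, -0.331, 0.1295]
eef_rot: [-1.568, 0.1, -0.1]
wrist_force: [-1.0, 2.0, 4.9]
finger_gap: 0.0522
```

{"method": "apply_moves", "body": {
  "deltas": [
    [4.6,[0,0,0],[0,0,0]],
    [4.6,[0,0,0],[0,0,0]],
    [4.6,[0,0,0],[0,0,0]]
  ]
}}

```text
time: 19.27
tcp_pos: [0.4488, -0.3311, 0.1295]
eef_rot: [-1.568, 0.1, -0.1]
wrist_force: [-1.3, 1.3, 5.1]
finger_gap: 0.0516
```

```bash
python3 go.py .449,-.3304,.129,82.8
```

```text
t 19.27 tcp [ 0.4488 -0.3311  0.1295] zyaw 82.68 gap 0.0516 F [-1.2951  1.2799  5.0918] q [ 0.494   0.6564  0.0585  2.1172 -0.0992  0.3704  2.0761] ydown [ 0.0001  0.0001 -1.    ]
.449,-.3304,.129,82.8 [0.01 0.05 0.07] [-0.    -0.002  0.   ]
```

{"method": "apply_moves", "body": {
  "deltas": [
    [4.6,[0,-1,0],[0,0,0]],
    [4.6,[0,-3,0],[0,0,0]],
    [4.6,[0,-6,0],[0,0,0]],
    [4.6,[0,-8,0],[0,0,0]],
    [4.6,[0,-8,0],[0,0,0]]
  ]
}}

```text
time: 19.68
tcp_pos: [0.4497, -0.3323, 0.2133]
eef_rot: [-1.571, 0.097, -0.105]
wrist_force: [0.4, -0.5, -2.2]
finger_gap: 0.0517
```

```bash
python3 - <<'E'
from h import *
cv2.imwrite("pics/side10.png",r.read_camera("side")[:,:,::-1])
crop("pics/side10.png",360,200,480,360,4,"pics/g1.png")
E
python3 go.py .622,-.1282,.21,57.2
```

```text
t 19.73 tcp [ 0.4493 -0.3317  0.2114] zyaw 82.67 gap 0.0518 F [ 0.3312  0.0423 -2.6518] q [ 0.4729  0.5256  0.0878  2.0721 -0.085   0.5433  2.0644] ydown [ 0.0033 -0.0021 -1.    ]
.622,-.1282,.21,57.2 [14.53  0.16 22.39] [0.001 0.445 0.004]
```

View pics/g1.png

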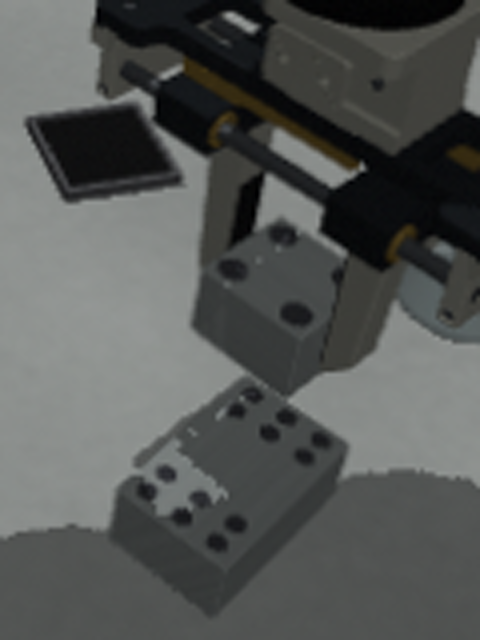

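The square block is held level and the oblong is undisturbed below. I go to the square tray, turning on the way.

{"method": "apply_moves", "body": {
  "deltas": [
    [4.6,[2,0,3.2],[0,0.06,0]],
    [4.6,[4,0,6.4],[0,0.12,0]],
    [4.6,[6,0,9.6],[0,0.18,0]],
    [4.6,[8,0,12.8],[0,0.25,0]],
    [4.6,[10,0,16],[0,0.32,0]],
    [4.6,[12,0,19],[0,0.38,0]],
    [4.6,[14.5,0,22],[0,0.445,0]],
    [4.6,[14.5,0,22.4],[0,0.445,0]]
  ]
}}

```text
time: 20.4
tcp_pos: [0.6261, -0.1199, 0.2076]
eef_rot: [-1.521, 0.444, -0.446]
wrist_force: [1.9, 0.9, -1.8]
finger_gap: 0.0513
```

{"method": "apply_moves", "body": {
  "deltas": [
    [4.6,[0,0,0],[0,0,0]],
    [4.6,[0,0,0],[0,0,0]],
    [4.6,[0,0,0],[0,0,0]]
  ]
}}

```text
time: 20.65
tcp_pos: [0.6198, -0.129, 0.2087]
eef_rot: [-1.525, 0.451, -0.449]
wrist_force: [-0.9, 0.1, -2.3]
finger_gap: 0.052
```

```bash
python3 go.py .622,-.1282,.12,57.2
```

```text
t 20.65 tcp [ 0.6198 -0.129   0.2087] zyaw 57.10 gap 0.0520 F [-0.8599  0.074  -2.3061] q [-0.0584  0.6148  0.2645  1.9089 -0.2496  0.6513  1.3563] ydown [-0.0019 -0.0007 -1.    ]
.622,-.1282,.12,57.2 [0.15 8.87 0.2 ] [ 0.002 -0.002 -0.001]
```

{"method": "apply_moves", "body": {
  "deltas": [
    [4.6,[0.1,3,0.2],[0,0,0]],
    [4.6,[0.1,6,0.2],[0,0,0]],
    [4.6,[0.1,8,0.2],[0,0,0]],
    [4.6,[0.1,8.8,0.2],[0,0,0]],
    [4.6,[0.1,8.8,0.2],[0,0,0]],
    [4.6,[0.1,8.8,0.2],[0,0,0]],
    [4.6,[0.1,8.8,0.2],[0,0,0]]
  ]
}}

```text
time: 21.23
tcp_pos: [0.6234, -0.1273, 0.1227]
eef_rot: [-1.524, 0.448, -0.451]
wrist_force: [0.4, 0.1, -1.6]
finger_gap: 0.0517
```

```bash
python3 - <<'E'
from h import *
cv2.imwrite("pics/side11.png",r.read_camera("side")[:,:,::-1])
crop("pics/side11.png",330,150,450,270,5,"pics/g2.png")
E
python3 go.py .622,-.1282,.0985,57.2
```

```text
t 21.28 tcp [ 0.6236 -0.127   0.1229] zyaw 57.14 gap 0.0515 F [ 0.5881 -0.0234 -1.0292] q [-0.0212  0.7332  0.2055  1.9446 -0.2941  0.49    1.3906] ydown [ 0.0022 -0.0004 -1.    ]
.622,-.1282,.0985,57.2 [-0.07  2.44 -0.19] [-0.001 -0.001  0.002]
```

View pics/g2.png

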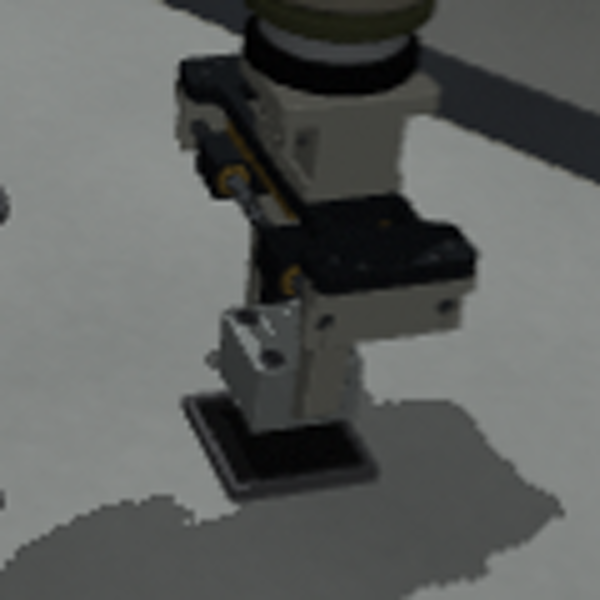

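The square hangs aligned over its tray. I lower it.

{"method": "apply_moves", "body": {
  "deltas": [
    [4.6,[-0.07,0.8,-0.15],[0,0,0]],
    [4.6,[-0.07,1.6,-0.15],[0,0,0]],
    [4.6,[-0.07,2.1,-0.15],[0,0,0]],
    [4.6,[-0.07,2.3,-0.15],[0,0,0]],
    [4.6,[-0.07,2.3,-0.15],[0,0,0]],
    [4.6,[-0.07,2.3,-0.15],[0,0,0]]
  ]
}}

```text
time: 21.78
tcp_pos: [0.6216, -0.1272, 0.0981]
eef_rot: [-1.524, 0.449, -0.448]
wrist_force: [0.3, -0.6, -2.2]
finger_gap: 0.0517
```

{"method": "apply_moves", "body": {
  "deltas": [
    [4.6,[0,0.05,0],[0,0,0]],
    [4.6,[0,0.1,0],[0,0,0]],
    [4.6,[0,0.15,0],[0,0,0]]
  ]
}}

```text
time: 22.03
tcp_pos: [0.6217, -0.1273, 0.0976]
eef_rot: [-1.524, 0.449, -0.449]
wrist_force: [-3.9, 1.3, 13.7]
finger_gap: 0.0518
```

{"method": "apply_moves", "body": {
  "deltas": [
    [5.2,[0,0,0],[0,0,0]],
    [5.4,[0,-0.05,0],[0,0,0]],
    [5.8,[0,-0.05,0],[0,0,0]],
    [6.6,[0,-0.05,0],[0,0,0]],
    [7.5,[0,-0.05,0],[0,0,0]],
    [8,[0,-0.05,0],[0,0,0]],
    [8,[0,-3,0],[0,0,0]],
    [8,[0,-7,0],[0,0,0]]
  ]
}}

```text
time: 22.7
tcp_pos: [0.6201, -0.1268, 0.1645]
eef_rot: [-1.525, 0.454, -0.444]
wrist_force: [1.8, 0.5, 0.2]
finger_gap: 0.0796
```

{"method": "apply_moves", "body": {
  "deltas": [
    [9.3,[0,-3,0],[0,0,0]],
    [9.3,[0,-4,0],[0,0,0]],
    [9.3,[-3,-4,-3],[0,-0.1,0]],
    [9.3,[-6,-4,-6],[0,-0.2,0]],
    [9.3,[-9,-4,-9],[0,-0.3,0]],
    [9.3,[-9,-4,-9],[0,-0.3,0]]
  ]
}}

```text
time: 23.2
tcp_pos: [0.489, -0.1556, 0.2066]
eef_rot: [-1.561, 0.218, -0.207]
wrist_force: [-0.1, 0.1, -0.6]
finger_gap: 0.0927
```

```bash
python3 - <<'E'
from h import *
for n in("side","top"): cv2.imwrite(f"pics/{n}12.png",r.read_camera(n)[:,:,::-1])
crop("pics/side12.png",330,150,450,270,5,"pics/g3.png")
crop("pics/top12.png",320,150,400,210,9,"pics/g4.png")
crop("pics/side12.png",380,265,460,360,6,"pics/g5.png")
crop("pics/top12.png",390,215,470,275,9,"pics/g6.png")
E
python3 go.py .4472,-.3303,.2,87.6
```

```text
t 23.30 tcp [ 0.4957 -0.1547  0.207 ] zyaw 74.22 gap 0.0929 F [ 0.9342 -0.1906  0.6942] q [ 0.0803  0.5018  0.1593  2.162  -0.1636  0.4893  1.6603] ydown [-0.0006  0.0003 -1.    ]
.4472,-.3303,.2,87.6 [  0.11   0.7  -18.22] [-0.    -0.234 -0.001]
```

View pics/g3.png

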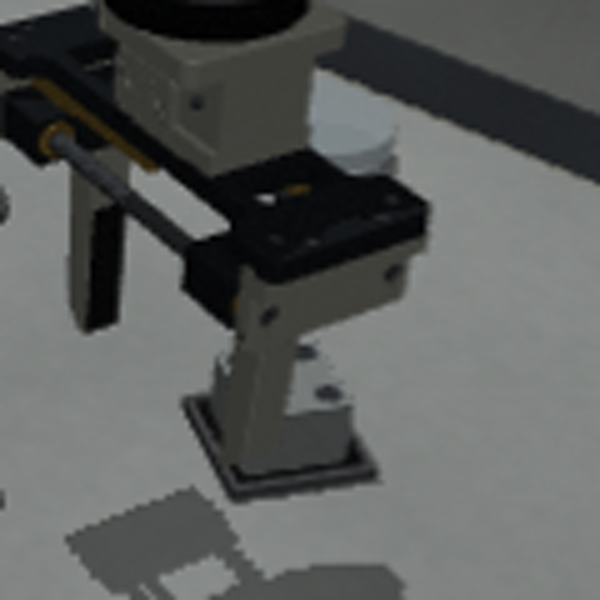

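View pics/g4.png

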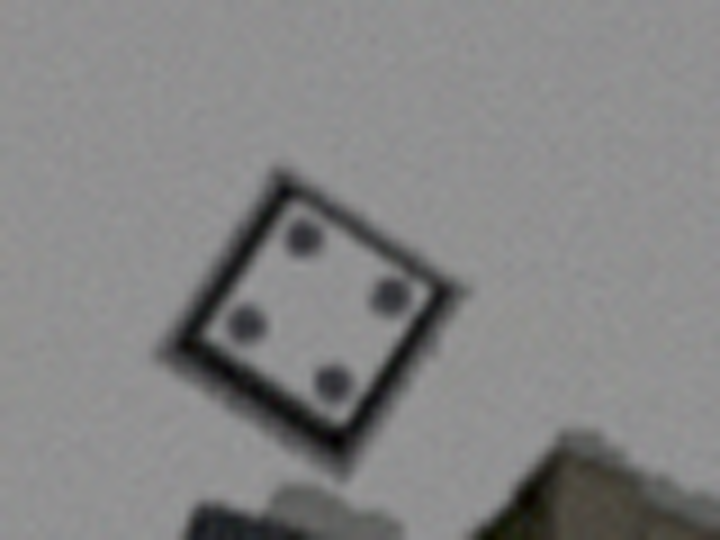

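View pics/g5.png

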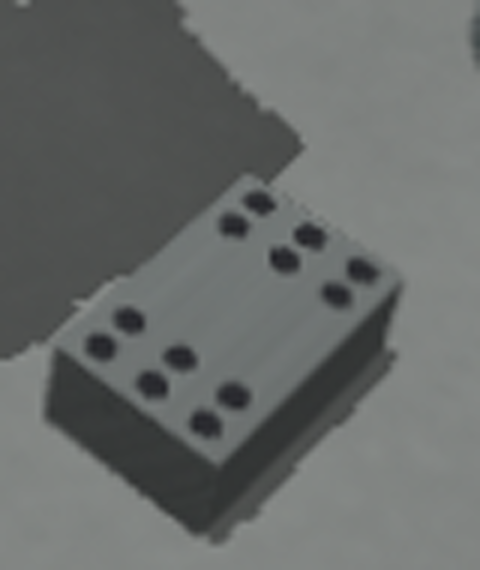

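View pics/g6.png

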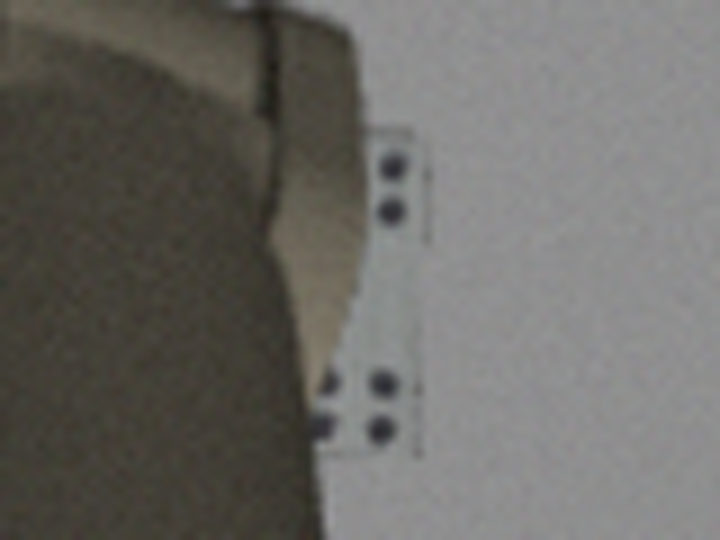

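The square lies flat and inside its tray's walls. The oblong's 12 holes show in the side view, the outer ones at crop (100,347), (206,423), (363,270) and (259,203).

```bash
python3 - <<'E'
from h import *
f=lambda p,k,x0,y0:(np.array(p,float)+.5)/k-.5+np.array([x0,y0])
q=onplane("side",f([(100,347),(206,423),(363,270),(259,203)],6,380,265),.036)
print(q.mean(0),[np.degrees(np.arctan2(*(q[b]-q[a])[1::-1])).round(2) for a,b in((0,3),(1,2),(1,0),(2,3))])
print("sq",onplane("top",f((318.5,310.5),9,320,150),.04))
E
python3 go.py .4472,-.3303,.2,87.5
```

```text
[ 0.44712335 -0.33191015  0.036     ] [np.float64(-2.51), np.float64(-2.66), np.float64(88.91), np.float64(88.9)]
sq [[ 0.62186777 -0.12628879  0.04      ]]
t 23.30 tcp [ 0.4957 -0.1547  0.207 ] zyaw 74.22 gap 0.0929 F [ 0.9342 -0.1906  0.6942] q [ 0.0803  0.5018  0.1593  2.162  -0.1636  0.4893  1.6603] ydown [-0.0006  0.0003 -1.    ]
.4472,-.3303,.2,87.5 [  0.11   0.7  -18.22] [-0.    -0.232 -0.001]
```

{"method": "apply_moves", "body": {
  "deltas": [
    [9.3,[0,0,-3.5],[0,-0.1,0]],
    [9.3,[0,0,-7],[0,-0.2,0]],
    [9.3,[0,0,-10.5],[0,-0.23,0]],
    [9.3,[0,0,-14],[0,-0.23,0]],
    [9.3,[0,0,-17],[0,-0.235,0]],
    [9.3,[0,0,-18.2],[0,-0.235,0]],
    [9.3,[0,0,-18.2],[0,-0.235,0]],
    [9.3,[0,0,-18.2],[0,-0.235,0]]
  ]
}}

```text
time: 23.97
tcp_pos: [0.4492, -0.3292, 0.2064]
eef_rot: [-1.57, 0.03, -0.031]
wrist_force: [-0.2, 1.3, -0.6]
finger_gap: 0.0928
```

```bash
python3 go.py .4472,-.3307,.093,87.7
```

```text
t 23.97 tcp [ 0.4492 -0.3292  0.2064] zyaw 87.77 gap 0.0928 F [-0.1954  1.2727 -0.5739] q [ 0.4892  0.5317  0.0595  2.0758 -0.0603  0.5356  2.1244] ydown [ 0.0003  0.0005 -1.    ]
.4472,-.3307,.093,87.7 [-0.2  11.34 -0.17] [-0.001  0.001  0.   ]
```

{"method": "apply_moves", "body": {
  "deltas": [
    [9.3,[-0.1,3,0],[0,0,0]],
    [9.3,[-0.1,6,0],[0,0,0]],
    [9.3,[-0.1,9,-0.1],[0,0,0]],
    [9.3,[-0.1,10.5,-0.1],[0,0,0]],
    [9.3,[-0.1,11,-0.1],[0,0,0]],
    [9.3,[-0.1,11.3,-0.1],[0,0,0]],
    [9.3,[-0.1,11.3,-0.1],[0,0,0]],
    [9.3,[-0.1,11.3,-0.1],[0,0,0]]
  ]
}}

```text
time: 24.63
tcp_pos: [0.448, -0.3299, 0.0947]
eef_rot: [-1.571, 0.028, -0.03]
wrist_force: [0.1, -0.8, 0.5]
finger_gap: 0.0928
```

```bash
python3 go.py .4472,-.3307,.093,87.7
```

```text
t 24.63 tcp [ 0.448  -0.3299  0.0947] zyaw 87.89 gap 0.0928 F [ 0.0699 -0.7615  0.482 ] q [ 0.5114  0.7143  0.0315  2.1317 -0.0717  0.2953  2.1377] ydown [ 0.0011 -0.0004 -1.    ]
.4472,-.3307,.093,87.7 [-0.08  0.17 -0.09] [0.    0.003 0.001]
```

{"method": "apply_moves", "body": {
  "deltas": [
    [8,[-0.08,0.1,-0.08],[0,0,0]],
    [7.2,[-0.08,0.1,-0.08],[0,0,0]],
    [6.6,[-0.08,0.1,-0.08],[0,0,0]],
    [6.3,[-0.08,0.1,-0.08],[0,0,0]],
    [6,[-0.08,0.1,-0.08],[0,0,0]],
    [5.5,[-0.08,0.1,-0.08],[0,0,0]],
    [5.2,[-0.08,0.1,-0.08],[0,0,0]],
    [5.2,[-0.08,0.1,-0.08],[0,0,0]]
  ],
  "squeeze": 55
}}

```text
time: 25.3
tcp_pos: [0.4464, -0.3308, 0.0931]
eef_rot: [-1.57, 0.03, -0.03]
wrist_force: [-1.2, 1.6, 5.7]
finger_gap: 0.0593
```

{"method": "apply_moves", "body": {
  "deltas": [
    [5.2,[0,0,0],[0,0,0]],
    [5.2,[0,0,0],[0,0,0]],
    [5.2,[0,0,0],[0,0,0]]
  ]
}}

```text
time: 25.55
tcp_pos: [0.4464, -0.3308, 0.0931]
eef_rot: [-1.57, 0.03, -0.03]
wrist_force: [-0.0, 2.3, 5.4]
finger_gap: 0.0594
```

```bash
python3 go.py .4472,-.3307,.093,87.7
```

```text
t 25.55 tcp [ 0.4464 -0.3308  0.0931] zyaw 87.84 gap 0.0594 F [-0.0384  2.2558  5.351 ] q [ 0.5149  0.717   0.0308  2.1331 -0.0712  0.2926  2.1395] ydown [ 0.      0.0003 -1.    ]
.4472,-.3307,.093,87.7 [0.08 0.01 0.02] [-0.     0.002 -0.   ]
```

{"method": "apply_moves", "body": {
  "deltas": [
    [5.2,[0,-1,0],[0,0,0]],
    [5.2,[0,-3,0],[0,0,0]],
    [5.2,[0,-5,0],[0,0,0]],
    [5.2,[0,-7,0],[0,0,0]],
    [5.2,[0,-7,0],[0,0,0]]
  ]
}}

```text
time: 25.97
tcp_pos: [0.4471, -0.332, 0.1661]
eef_rot: [-1.573, 0.027, -0.033]
wrist_force: [0.7, -0.3, -4.8]
finger_gap: 0.0598
```

```bash
python3 - <<'E'
from h import *
cv2.imwrite("pics/side13.png",r.read_camera("side")[:,:,::-1])
crop("pics/side13.png",360,200,480,360,4,"pics/i1.png")
E
python3 go.py .4512,-.0037,.165,68.8
```

```text
t 26.02 tcp [ 0.4468 -0.3316  0.1645] zyaw 87.82 gap 0.0596 F [ 0.12   -0.1206 -4.398 ] q [ 0.5022  0.5965  0.0496  2.1047 -0.0652  0.4385  2.135 ] ydown [ 0.0027 -0.0019 -1.    ]
.4512,-.0037,.165,68.8 [-0.81 -0.11 32.78] [0.001 0.332 0.003]
```

View pics/i1.png

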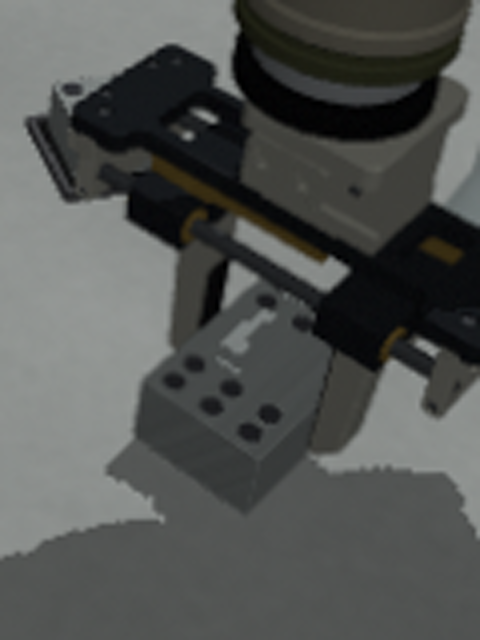

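The oblong is held level. I go to its tray.

{"method": "apply_moves", "body": {
  "deltas": [
    [5.2,[0,0,3],[0,0,0]],
    [5.2,[0,0,7],[0,0.05,0]],
    [5.2,[0,0,11],[0,0.1,0]],
    [5.2,[0,0,15],[0,0.15,0]],
    [5.2,[-0.2,0,19],[0,0.2,0]],
    [5.2,[-0.4,0,23],[0,0.25,0]],
    [5.2,[-0.6,0,27],[0,0.3,0]],
    [5.2,[-0.8,0,30.5],[0,0.33,0]]
  ]
}}

```text
time: 26.68
tcp_pos: [0.4491, -0.0236, 0.1619]
eef_rot: [-1.552, 0.291, -0.289]
wrist_force: [0.6, 0.4, -4.5]
finger_gap: 0.0599
```

{"method": "apply_moves", "body": {
  "deltas": [
    [5.2,[0,0,1.2],[0,0,0]],
    [5.2,[0,0,1.2],[0,0,0]],
    [5.2,[0,0,1.2],[0,0,0]],
    [5.2,[0,0,1.2],[0,0,0]]
  ]
}}

```text
time: 27.02
tcp_pos: [0.4538, -0.0157, 0.1624]
eef_rot: [-1.552, 0.29, -0.289]
wrist_force: [1.6, -0.3, -4.6]
finger_gap: 0.0595
```

```bash
python3 go.py .4512,-.0037,.125,68.8
```

```text
t 27.02 tcp [ 0.4538 -0.0157  0.1624] zyaw 68.89 gap 0.0595 F [ 1.6247 -0.3328 -4.6468] q [-0.2248  0.5391  0.19    2.3361 -0.3414  0.2912  1.4692] ydown [-0.0009 -0.0009 -1.    ]
.4512,-.0037,.125,68.8 [-0.68  3.74  1.03] [ 0.001  0.002 -0.001]
```

{"method": "apply_moves", "body": {
  "deltas": [
    [5.2,[-0.6,0.5,1],[0,0,0]],
    [5.2,[-0.6,1.5,1],[0,0,0]],
    [5.2,[-0.6,2.5,1],[0,0,0]],
    [5.2,[-0.6,3.7,1],[0,0,0]],
    [5.2,[-0.6,3.7,1],[0,0,0]],
    [5.2,[-0.6,3.7,1],[0,0,0]],
    [5.2,[-0.6,3.7,1],[0,0,0]]
  ]
}}

```text
time: 27.6
tcp_pos: [0.4521, -0.0039, 0.126]
eef_rot: [-1.552, 0.29, -0.289]
wrist_force: [-0.4, -0.1, -3.8]
finger_gap: 0.0594
```

```bash
python3 - <<'E'
from h import *
cv2.imwrite("pics/side14.png",r.read_camera("side")[:,:,::-1])
crop("pics/side14.png",230,160,370,290,5,"pics/i2.png")
E
python3 go.py .4512,-.0037,.098,68.8
```

```text
t 27.65 tcp [ 0.4522 -0.0037  0.1262] zyaw 68.87 gap 0.0596 F [ 0.4103 -0.1262 -4.2196] q [-0.2025  0.6099  0.1225  2.3583 -0.3792  0.1899  1.4731] ydown [ 0.0003 -0.0001 -1.    ]
.4512,-.0037,.098,68.8 [-0.1   2.82 -0.03] [-0.     0.001  0.   ]
```

View pics/i2.png

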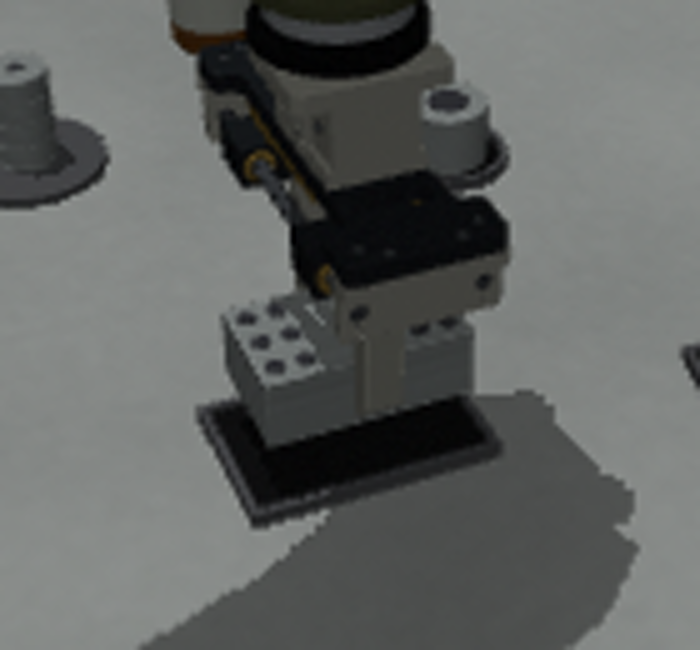

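The oblong hangs aligned over its tray. Joint 6 is near its lower limit (0.19 against 0.11), so I descend slowly with a slight outward bias and check it as I go.

{"method": "apply_moves", "body": {
  "deltas": [
    [5.2,[0.1,0.4,0.05],[0,0,0]],
    [5.2,[0.1,0.8,0.05],[0,0,0]],
    [5.2,[0.1,1.2,0.05],[0,0,0]],
    [5.2,[0.1,1.5,0.05],[0,0,0]],
    [5.2,[0.1,1.5,0.05],[0,0,0]]
  ]
}}

```text
time: 28.07
tcp_pos: [0.4531, -0.0032, 0.1103]
eef_rot: [-1.552, 0.289, -0.288]
wrist_force: [-0.3, 0.7, -4.7]
finger_gap: 0.0597
```

```bash
python3 go.py .4535,-.0037,.098,68.8
```

```text
t 28.07 tcp [ 0.4531 -0.0032  0.1103] zyaw 68.93 gap 0.0597 F [-0.2593  0.7429 -4.7438] q [-0.1843  0.6433  0.0956  2.3615 -0.3907  0.1511  1.4821] ydown [-0.0008 -0.     -1.    ]
.4535,-.0037,.098,68.8 [ 0.06  1.23 -0.04] [ 0.     0.002 -0.001]
```

{"method": "apply_moves", "body": {
  "deltas": [
    [5.2,[0.15,0.1,0.0],[0,0,0]],
    [5.2,[0.15,0.3,0.0],[0,0,0]],
    [5.2,[0.15,0.5,0.0],[0,0,0]],
    [5.2,[0.15,0.7,0.0],[0,0,0]],
    [5.2,[0.15,0.7,0.0],[0,0,0]]
  ]
}}

```text
time: 28.48
tcp_pos: [0.4546, -0.0037, 0.1036]
eef_rot: [-1.552, 0.289, -0.288]
wrist_force: [0.6, -0.1, -3.6]
finger_gap: 0.0593
```

```bash
python3 - <<'E'
from h import *
cv2.imwrite("pics/side15.png",r.read_camera("side")[:,:,::-1])
crop("pics/side15.png",230,160,370,290,5,"pics/i3.png")
E
python3 go.py .4545,-.0037,.0975,68.8
```

```text
t 28.53 tcp [ 0.4546 -0.0038  0.1037] zyaw 68.92 gap 0.0596 F [-0.09   -0.3785 -4.6178] q [-0.1759  0.6574  0.086   2.3605 -0.3966  0.1363  1.4885] ydown [-0.0003 -0.     -1.    ]
.4545,-.0037,.0975,68.8 [-0.01  0.62  0.  ] [ 0.     0.002 -0.   ]
```

View pics/i3.png

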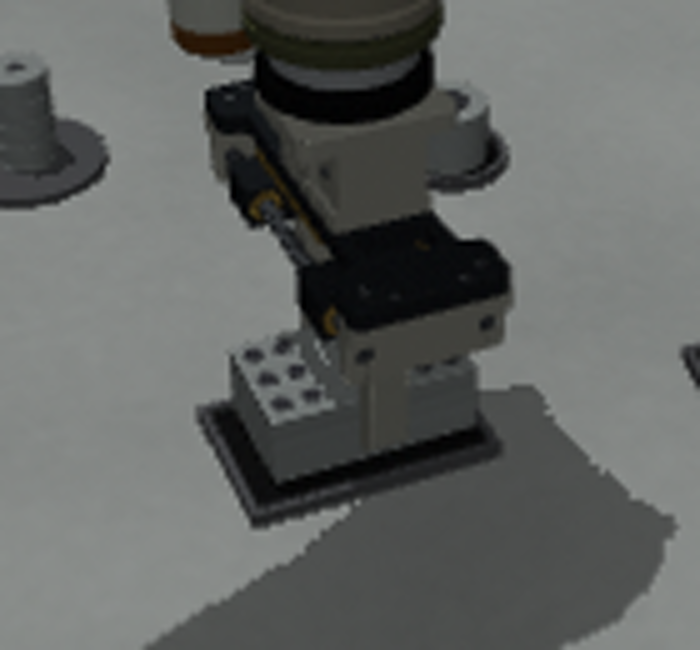

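{"method": "apply_moves", "body": {
  "deltas": [
    [5.2,[0,0.2,0.0],[0,0,0]],
    [5.2,[0,0.4,0.0],[0,0,0]],
    [5.2,[0,0.55,0.0],[0,0,0]],
    [5.2,[0,0.6,0.0],[0,0,0]],
    [5.2,[0,0.6,0.0],[0,0,0]]
  ]
}}

```text
time: 28.95
tcp_pos: [0.4547, -0.0037, 0.0977]
eef_rot: [-1.552, 0.289, -0.288]
wrist_force: [-0.3, 0.5, -4.6]
finger_gap: 0.0594
```

```bash
python3 go.py .4545,-.0037,.097,68.8
```

```text
t 28.95 tcp [ 0.4547 -0.0037  0.0977] zyaw 68.93 gap 0.0594 F [-0.2736  0.4738 -4.5676] q [-0.17    0.67    0.0775  2.3622 -0.4095  0.1211  1.5007] ydown [-0.0003 -0.     -1.    ]
.4545,-.0037,.097,68.8 [-0.02  0.07 -0.  ] [ 0.     0.002 -0.   ]
```

{"method": "apply_moves", "body": {
  "deltas": [
    [5.2,[0,0.05,0.0],[0,0,0]],
    [5.2,[0,0.1,0.0],[0,0,0]],
    [5.2,[0,0.1,0.0],[0,0,0]]
  ]
}}

```text
time: 29.2
tcp_pos: [0.4547, -0.0037, 0.0971]
eef_rot: [-1.551, 0.288, -0.289]
wrist_force: [-0.4, 0.1, -0.4]
finger_gap: 0.0595
```

```bash
python3 go.py
```

```text
t 29.20 tcp [ 0.4547 -0.0037  0.0971] zyaw 68.93 gap 0.0595 F [-0.4128  0.0642 -0.3814] q [-0.1694  0.6713  0.0767  2.3626 -0.4142  0.1188  1.5053] ydown [ 0.0003  0.0001 -1.    ]
```

Its weight has come off the wrist (from −4.6 to −0.4 N), so it is touching. One more 0.5 mm for contact, then release.

{"method": "apply_moves", "body": {
  "deltas": [
    [5.2,[0,0.05,0.0],[0,0,0]],
    [5.2,[0,0.05,0.0],[0,0,0]]
  ]
}}

```text
time: 29.37
tcp_pos: [0.4547, -0.0038, 0.097]
eef_rot: [-1.551, 0.288, -0.289]
wrist_force: [-1.5, -0.5, 10.3]
finger_gap: 0.0595
```

{"method": "apply_moves", "body": {
  "deltas": [
    [6,[0,0,0],[0,0,0]],
    [6.2,[0,-0.05,0],[0,0,0]],
    [6.6,[0,-0.05,0],[0,0,0]],
    [7.4,[0,-0.05,0],[0,0,0]],
    [8.4,[0,-0.05,0],[0,0,0]],
    [8.4,[0,-0.05,0],[0,0,0]],
    [8.4,[0,-3,0],[0,0,0]],
    [8.4,[0,-7,0],[0,0,0]]
  ]
}}

```text
time: 30.03
tcp_pos: [0.4537, -0.0039, 0.1649]
eef_rot: [-1.553, 0.293, -0.284]
wrist_force: [0.5, 0.4, 0.9]
finger_gap: 0.0837
```

{"method": "apply_moves", "body": {
  "deltas": [
    [8.4,[0,-3,0],[0,0,0]],
    [8.4,[0,-7,0],[0,0,0]],
    [8.4,[0,-8,0],[0,0,0]],
    [8.4,[2,-8,-4],[0,0,0]],
    [8.4,[4,-8,-8],[0,0,0]],
    [8.4,[6,-8,-12],[0,0,0]],
    [8.4,[8,-8,-16],[0,0,0]],
    [8.4,[8,-8,-18],[0,0,0]]
  ]
}}

```text
time: 30.7
tcp_pos: [0.4658, -0.2037, 0.2466]
eef_rot: [-1.553, 0.287, -0.291]
wrist_force: [0.6, 0.4, -0.2]
finger_gap: 0.0838
```

{"method": "apply_moves", "body": {
  "deltas": [
    [8.4,[2,0,-4],[0,0,0]],
    [8.4,[4,0,-6],[0,0,0]],
    [8.4,[4,0,-6],[0,0,0]],
    [8.4,[4,0,-6],[0,0,0]],
    [8.4,[4,0,-6],[0,0,0]]
  ]
}}

```text
time: 31.12
tcp_pos: [0.4799, -0.2701, 0.2459]
eef_rot: [-1.551, 0.29, -0.288]
wrist_force: [0.2, -0.1, -0.8]
finger_gap: 0.0841
```

```bash
python3 - <<'E'
from h import *
for n in("side","top"): cv2.imwrite(f"pics/{n}16.png",r.read_camera(n)[:,:,::-1])
crop("pics/side16.png",200,140,400,280,4,"pics/j1.png")
crop("pics/top16.png",160,130,380,280,3.6,"pics/j2.png")
E
python3 go.py
```

```text
t 31.22 tcp [ 0.4801 -0.2693  0.2462] zyaw 69.02 gap 0.0840 F [-0.7937  0.2881  0.3436] q [ 0.1747  0.4853  0.3328  2.0699 -0.2637  0.627   1.8913] ydown [-0.0007  0.001  -1.    ]
```

View pics/j1.png

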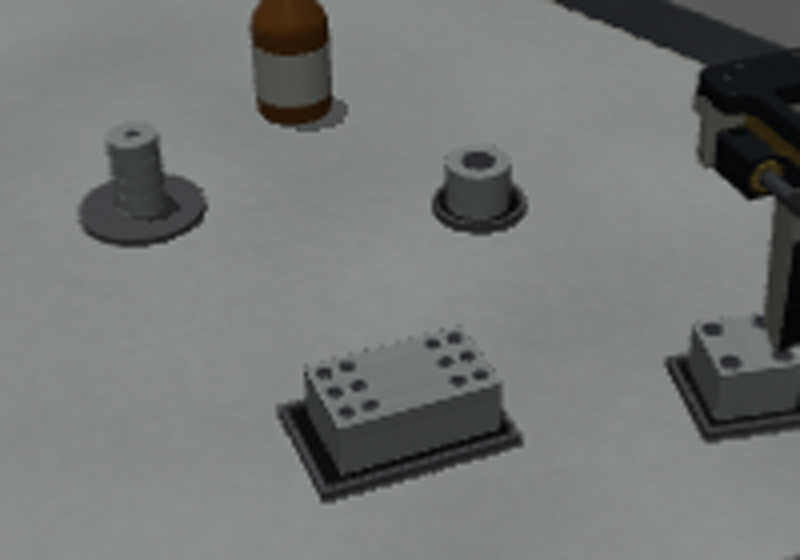

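View pics/j2.png

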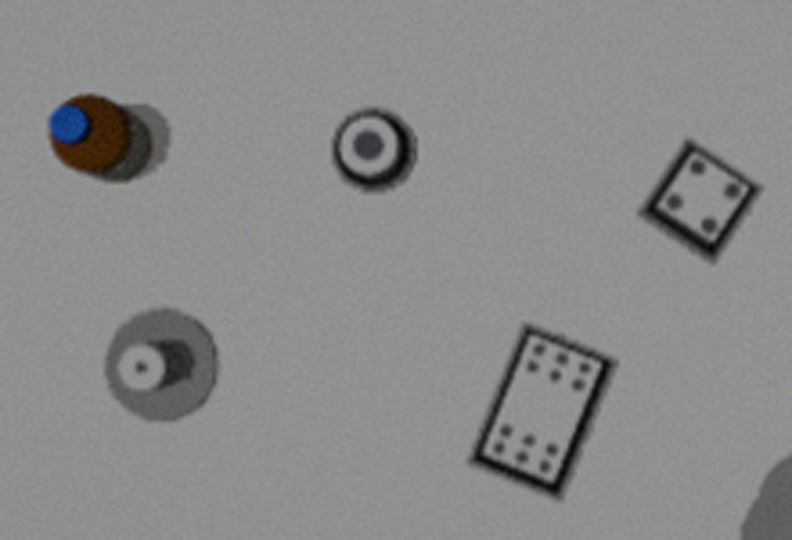

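View pics/side16.png

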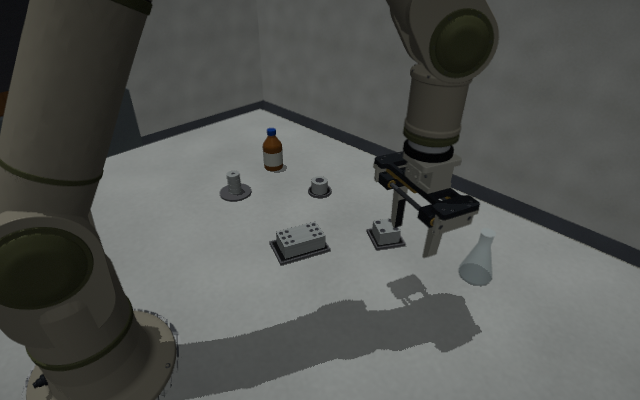

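Everything is in place: the disc sits at (236,174) and the round, square and oblong are in their trays, with the bottle and flask standing. The arm is clear at z≈0.25. One final numeric check, then I hand in.

```bash
python3 - <<'E'
from h import *
f=lambda p:(np.array(p,float)+.5)/3.6-.5+np.array([160,130])
for n,p,z,t in(("disc",(141,367),.064,(.4821,.3011)),("round",(369,145),.04,(.6579,.1359)),("square",np.mean([(697,166),(733,190),(709,224),(674,201)],0),.04,(.6217,-.1277)),("oblong",np.mean([(540,349),(585,367),(545,466),(499,448)],0),.04,(.4512,-.0033))):
    q=onplane("top",f(p),z)[0,:2];print(n,q.round(4),((q-t)*1000).round(1),"mm")
r.close_job()
E
```

```text
disc [0.4818 0.3018] [-0.3  0.7] mm
round [0.6572 0.135 ] [-0.7 -0.9] mm
square [ 0.6224 -0.1264] [0.7 1.3] mm
oblong [ 0.4555 -0.0036] [ 4.3 -0.3] mm
the job is handed in; nothing more can be done
```

I took the stack apart from the top, set each piece down until the wrist force showed contact, and handed the job in at about 31 s. No verdict is reported.

My last check was from the top camera, with the arm raised clear of everything:

| Piece | Offset from its pile or tray centre | Allowed |
|---|---|---|
| Spacer disc | about 1 mm | 10 mm |
| Round insert | about 1 mm | 12 mm |
| Square insert | about 1.5 mm | 12 mm |
| Oblong insert | about 4 mm | 12 mm |

In both views every piece looks flat and inside its rim, and the bottle and flask are standing where they were.

- **Oblong offset:** the 4 mm is mostly deliberate. Joint 6 was close to its lower limit (0.119 against 0.11), so I set the piece slightly outward.
- **Camera disagreement:** the two views differ by about 2 mm in y, and by more for the round piece (about 4 mm) and its tray (about 6 mm). I split the difference on the stack and relied mainly on the top view for the trays.
- **Disc contact:** touching the disc down briefly pressed the pile with 27 N. I backed off to about 9 N before letting go.

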